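# Check a batch of pocket meters in the test fixture

## Task

Open the job by taking the barcode scanner from its dock and holding it steady for about a second with its window aimed at the barcode on the job card; the scanner ends up back in its dock, window the same way as before. Then check every meter present, one at a time, from the lowest range to the highest because the source only steps up (green, then yellow, then red; some may be missing): slide it into the nest of the black fixture, press the red plunger head down to its stop, hold it there for a good second, let it spring up, and take the meter out to the grey tray. Finish with all the meters lying flat and face up in the tray, and leave the other things on the bench alone.

Things in the scene. Friction and masses are not known exactly. Their poses are not given: they have to be found in the camera images.
- green_centre (a point): Multimeter in a GREEN case, lowest range (loose, 0.13 to 0.2 kg; may be absent): 120 mm long (x), 54 wide (y), 34 high (z), face up. The point is its very centre, 17 mm above its underside. Its +x end has two input sockets in the top face, 46 mm from the centre along +x, 9.5 mm either side of the middle; the display is toward -x.
- yellow_centre (a point): The same meter in a YELLOW case, middle range; may be absent. Point and axes as for green.
- red_centre (a point): The same meter in a RED case, highest range; may be absent. Point and axes as for green.
- mat: Thin blue bench mat, fixed, 170 x 390 mm (x, y), 3 mm thick, on which the waiting meters lie side by side, 65 mm or more apart. Origin: centre of its underside, on the table.
- tray: Shallow grey finished-work tray, fixed, empty at the start: 180 x 370 mm outside (x, y), 4 mm floor and walls, rim 12 mm above the table. Origin: centre of its underside.
- nest (a point): Nest of the test fixture: where a seated meter's centre lies (meter's x along the fixture's x), 17 mm above the nest floor, which is 30 mm above the table. Side guides 8 mm high, 60 mm apart, run from 18 to 58 mm ahead of the point along x; their flares reach to 6 mm behind it, 79 mm apart at the mouth. Back stop 62 mm ahead of the point (2 mm clear of a centred meter).
- fixture: Black meter test fixture, fixed, 245 mm long (x), 150 wide, open at its front (-x). A meter goes in from the front, sockets first, display outward, sliding between the guides up to the stop; it cannot be lowered in from above, because of the bridge. In front of the nest floor, which ends 65 mm behind the nest point, slopes a control panel 40 mm deep and lower than the floor. Origin: underside.
- bridge (a point): Middle of the front edge of the fixture's bridge, at its underside, 75 mm above the nest floor, 32 mm ahead of the nest point along x. The bridge (122 mm wide, 35 thick) and its side cheeks (110 mm between) cover all that lies ahead of here. So hold the meter by its display half: a grip 28 mm from its centre toward -x stays 60 mm clear.
- plunger (a joint): Travel of the fixture's spring plunger: 0 up (at rest) to 0.020 m down at its stop; about 4 N to start it, 12 N at the stop. It springs back up when let go.
- plunger_head (a point): Centre of the top of the plunger's red mushroom head (40 mm across, 16 thick), 182 mm above the table when up, 46 mm ahead of the nest point along x; it is pushed straight down and stands over the bridge's top (140 mm). Moves with the plunger.
- plunger_tip (a point): Centre of the underside of the plunger's white contact block under the bridge (16 x 34 mm), 54.5 mm above the nest floor when up; at the stop it is 0.5 mm over the top of a seated meter, its two spring pins in the sockets.
- scanner_centre (a point): Pocket barcode scanner (loose, 0.11 kg): a grey and black bar 120 mm long (x), 38 wide (y), 30 high (z), orange button on top. It starts in its dock. The point is its very centre, 15 mm above its underside.
- scanner_window (a point): Centre of the scanner's red window at its +x end, 60 mm ahead of its centre. It reads straight ahead along the scanner's +x, by itself (no trigger to pull).
- dock_seat (a point): Charging dock (fixed black plate 130 x 70 mm, 8 high). The point is where the docked scanner's centre lies, 15 mm above the plate, 23 above the table; scanner's x along the dock's x, window toward +x. Saddles 48 mm before and behind the point, 22 mm long, 44 mm between their walls, flaring out to 28 mm above the table, leave 74 mm open in between for fingers.
- barcode (a point): Centre of the barcode (label 78 x 44 mm) on the job card, on a fixed sloping desk stand 128 mm high; the point is 102 mm above the table. Its z is the card's outward normal, leaning 45 degrees up from level, toward the stand's front; x points up the slope. The scanner reads it from 50 to 200 mm before its window, at up to 57 degrees off the normal, so it may be held level.
- mug: Blue mug, 92 mm high; loose, not part of the job: leave it alone. Origin: its underside, mid-length.
- cleaner: Red spray can, 150 mm high; loose, not part of the job: leave it alone. Origin: its underside, mid-length.
- screwdriver: Orange screwdriver, 170 mm long; loose, not part of the job: leave it alone. Origin: its underside, mid-length.
- tape: Yellow tape ring, 52 mm across, 18 mm high; loose, not part of the job: leave it alone. Origin: its underside, mid-length.
- marker: Blue marker pen, 130 mm long; loose, not part of the job: leave it alone. Origin: its underside, mid-length.
- fuses: Cardboard fuse box 70 x 45 x 28 mm; loose, not part of the job: leave it alone. Origin: its underside, mid-length.
- calculator: Black calculator 130 x 75 x 12 mm; loose, not part of the job: leave it alone. Origin: its underside, mid-length.
Mind the look-alikes: they are no part of the job. What is shaped like the part that bears scanner_centre but blue is not meant.

How it is judged:
By the outcome, as a careful person would: the job done as asked, in the order asked, and still so for the second after the job is handed in, with the robot touching nothing.
Of meter_green, meter_yellow, meter_red only 2 to 3 are there at a start; the rules pass over those that are not, and their reading is None.
At some moment in a run one of meter_green, meter_yellow, meter_red may be knocked a few centimetres aside while the robot is not near it.
It also fails if it takes over 210 s, if anything falls off the work surface, if the arm or the gripper's body presses on something with over 40 N, if the wrist force passes 120 N, or if a joint passes its speed limit or range.

## Robot

A 6-joint arm with a two-finger parallel gripper is mounted at the origin on the work surface. World frame = base frame: x ahead of the robot, y to its left, z up, the work surface at z = 0. Lengths are in m, angles in rad, forces in N, time in s.
With the tool pointing down it reaches from about 0.25 to 0.775 m from the base axis. Payload 4 kg.
Tool frame: the origin (TCP) lies midway between the tips of the shut fingers; the grasp point (between the pads) lies grip_point_offset behind it (grip_point_offset is the distance from the TCP to the grasp point, in m); z points along the fingers, y is the line along which they close (so a half turn about z gives the same grasp; the last joint's range is limited). The gripper opens to 94 mm and grips with 3 to 60 N. Pads are 16 mm wide; open, the fingers measure 119 mm over their backs; the gripper's body (75 mm by 177 mm) begins 78 mm behind the grasp point.
Start: joints at [-1.272, 0.087, 1.371, -0, 1.684, -0.103], TCP at [0.215, -0.506, 0.206] pointing down, gripper open.
Joint ranges: [-3.1, 3.1], [-0.76, 2.03], [0.27, 2.55], [-1.08, 4.22], [0.17, 2.65], [-2.57, 2.57]. Speed limits (rad/s): [2.79, 2.79, 3.14, 3.14, 3.14, 3.14].

## Interface

Orientations are given as [roll, pitch, yaw] about the fixed x, y, z axes, in that order (R = Rz(yaw) Ry(pitch) Rx(roll)).
In Python, from bench import * gives the robot as it stands. The module is installed in compiled form; this text tells all that it offers.
- The arm moves only by the tool apply_moves, never from a script. Its argument "commands" is a list of rows, each a list of 7 numbers: the turn, a rotation vector about the world's x, y, z in rad, then the shift along the world's x, y, z in m, then the opening in per cent of the stroke, from 0 (shut) to 100 (fully open). In form: [[ax, ay, az, x, y, z, jaw], ...]. A call has exactly 5 rows; each row is the pose to reach, as a shift and turn from the pose commanded when the call began; what a row does not reach only later rows make up. A row lasts 1/10 s, in which the tool goes at most 50 mm and 8.59 degrees, less where a joint would pass 70% of its speed; a pose out of reach is approached as far as the arm can. A call with a gripper value outside its range is refused whole. The fingers move at their own pace and stop on an object; the grip force is fixed at half the most. Time passes only in rows, so rows that repeat a pose let the fingers close, or fill a call up. It gives the time, the measured TCP pose, the force, the opening and the grip force at its end, in the units of the state.
- get_obs(): the state, without advancing time (a new reading comes with each control period).
- snapshot(name): name is "scene" or "top"; returns a dict with "pixels" (400x640x3 uint8, red, green, blue), "vertical_fov" (degrees; the focal length in pixels is half the picture's height over the tangent of half this angle, whatever the lens; pixels are square), "cx", "cy" (the principal point, pixels), "rvec" (rotation vector, rad) and "tvec" (3), from world to camera coordinates, as OpenCV has them. Camera axes: x right, y down, z forward; pixel columns grow to the right and rows downward; lengths in m; the calibration is good to about 2 mm. A picture is of the moment at which its call begins. There is no depth.
- close_job(): hands the job in; it is judged then, once.
Trained networks look in the newest picture that a camera, given by its name, has taken for a name from the list of things; names that differ only in an ending like _2 or _b are one class to them, and where a whole thing is asked for, a point or a joint stands for the part that bears it (a point fixed in the world has none). Each returns a list of dicts, best first, with "score" (0 to 1); they miss things now and then, are a little off and sometimes report something else, mostly with a low value. They report only what shows in the picture. A call takes as long as a camera call. They do not tell look-alikes from the thing itself.
- masks_of(camera, query): "mask" (400x640 bool, what is visible of it) and "extent" ([left, top, right, bottom] in pixels, round what is visible of it).
- place_of(camera, query): "pixel" ([column, row] in pixels: a listed point, or the origin of a listed thing).
The state is a dict: "time": time; "joint_positions": joint angles; "qvel": joint speeds; "joint_torque": joint torques, N m; "tool_pos": TCP position; "ee_rot": TCP orientation; "wrist_force": force on the tool from outside, world axes, zero at the start; "wrist_torque": the same for the moment, N m; "width": finger opening in m; "finger_force": force on a finger pad.
Only numpy, scipy, OpenCV 4.12 (cv2) and the standard library are available. Lean on these libraries where they do the work, as an engineer would, in place of code of your own. Each camera call takes 0.05 s, during which the arm holds its last target. There are 200 camera calls.

## Working session

There is one attempt and no reset: what is moved stays moved. The work goes in short steps, Python scripts to look and compute and a tool call to move; the robot and the scene stay as the last step left them, time stands still between calls to the robot, and variables do not carry over. Pictures are saved under pics/ and viewed, at most 14 in all, crops included, and the job is handed in when it is done.

Besides the shell and the picture viewer there is one more tool, called after "Call:" as name(argument=value, ...), one argument or row to a line, values as JSON. apply_moves: Moves the arm, as the interface text tells. Its arguments: {"type":"object","properties":{"commands":{"type":"array"}},"required":["commands"]}

```bash
mkdir -p pics; cat > h.py <<'E'
from bench import *
import numpy as np, cv2
def save(s,n): cv2.imwrite(n,cv2.cvtColor(s["pixels"],cv2.COLOR_RGB2BGR))
def cam(s):
    R,_=cv2.Rodrigues(np.array(s["rvec"],float)); t=np.array(s["tvec"],float).ravel()
    f=200/np.tan(np.radians(s["vertical_fov"])/2); return R,t,f
def at_z(s,px,z):
    R,t,f=cam(s); d=R.T@np.array([(px[0]-s["cx"])/f,(px[1]-s["cy"])/f,1.]); c=-R.T@t
    return c+d*(z-c[2])/d[2]
def proj(s,P):
    R,t,f=cam(s); q=R@np.asarray(P,float)+t; return q[:2]/q[2]*f+[s["cx"],s["cy"]]
E
python3 - <<'E'
from h import *
o=get_obs();print({k:np.round(v,3) for k,v in o.items()})
Z=dict(green_centre=.02,yellow_centre=.02,red_centre=.02,mat=0,tray=0,nest=.047,fixture=0,bridge=.105,plunger_head=.182,scanner_centre=.023,scanner_window=.023,dock_seat=.023,barcode=.102,mug=0,cleaner=0,screwdriver=0,tape=0,marker=0,fuses=0,calculator=0)
for c in ("top","scene"):
    s=snapshot(c);save(s,f"pics/{c}0.png");R,t,f=cam(s);print(c,-R.T@t,f)
    for n,z in Z.items():
        print(n,[(round(d["score"],2),np.round(d["pixel"]).tolist(),np.round(at_z(s,d["pixel"],z)[:2],3).tolist()) for d in place_of(c,n)[:3]])
print(get_obs()["time"])
E
```

```text
{'time': np.float64(0.0), 'joint_positions': array([-1.272,  0.088,  1.372,  0.   ,  1.684, -0.103]), 'qvel': array([-0.001, -0.   , -0.001, -0.   , -0.001,  0.001]), 'joint_torque': array([ 1.0000e-03, -3.4018e+01, -3.0243e+01,  7.2000e-02,  3.3000e-02,
       -0.0000e+00]), 'tool_pos': array([ 0.215, -0.506,  0.204]), 'ee_rot': array([-3.139, -0.   ,  0.402]), 'wrist_force': array([0.095, 1.007, 0.075]), 'wrist_torque': array([-0.047, -0.008, -0.031]), 'finger_force': np.float64(0.0), 'width': np.float64(0.094)}
top [0.25753235 0.00627715 1.47626152] 409.00610972421487
green_centre [(0.84, [272.0, 216.0], [0.457, 0.172]), (0.53, [253.0, 141.0], [0.74, 0.242])]
yellow_centre [(0.69, [235.0, 218.0], [0.453, 0.306])]
red_centre [(0.65, [195.0, 220.0], [0.448, 0.448])]
mat [(0.7, [233.0, 219.0], [0.452, 0.316]), (0.55, [412.0, 257.0], [0.3, -0.323])]
tray [(0.85, [405.0, 209.0], [0.473, -0.311])]
nest [(0.51, [236.0, 218.0], [0.448, 0.298])]
fixture [(0.82, [316.0, 176.0], [0.603, 0.01])]
bridge [(0.78, [315.0, 169.0], [0.604, 0.014])]
plunger_head [(0.42, [314.0, 163.0], [0.606, 0.016
[... 1561 characters left out ...]
7, 0.441])]
dock_seat [(0.84, [371.0, 299.0], [0.617, 0.268])]
barcode [(0.57, [203.0, 204.0], [0.673, -0.275]), (0.5, [218.0, 257.0], [0.797, -0.073])]
mug [(0.95, [189.0, 197.0], [0.592, -0.459])]
cleaner [(0.78, [435.0, 342.0], [0.619, 0.447]), (0.54, [201.0, 200.0], [0.578, -0.415])]
screwdriver [(0.53, [436.0, 240.0], [0.294, 0.28])]
tape [(0.78, [220.0, 259.0], [0.732, -0.156])]
marker [(0.7, [204.0, 201.0], [0.578, -0.404]), (0.64, [302.0, 306.0], [0.723, 0.135])]
fuses [(0.78, [334.0, 333.0], [0.743, 0.249]), (0.18, [370.0, 301.0], [0.607, 0.262])]
calculator [(0.97, [286.0, 171.0], [0.278, -0.315]), (0.65, [188.0, 200.0], [0.606, -0.449]), (0.39, [300.0, 253.0], [0.578, 0.004])]
2.1
```

```bash
python3 - <<'E'
import cv2
a=cv2.imread('pics/top0.png')[100:320,140:500]
cv2.imwrite('pics/top0c.png',cv2.resize(a,(800,489),interpolation=cv2.INTER_CUBIC))
b=cv2.imread('pics/scene0.png')[120:390,150:560]
cv2.imwrite('pics/scene0c.png',cv2.resize(b,(800,527),interpolation=cv2.INTER_CUBIC))
E
```

```text
(no output)
```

View pics/top0c.png

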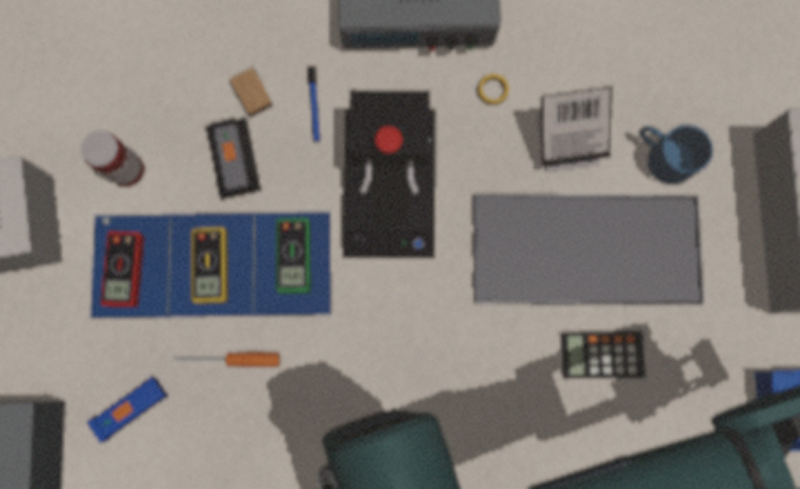

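View pics/scene0c.png

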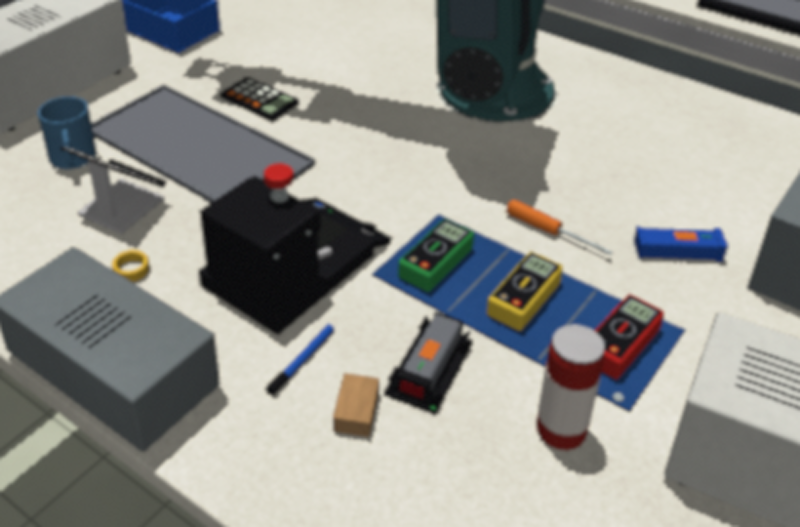

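The top view shows green, yellow and red waiting on the mat, at about (272,216), (235,218) and (195,220) px, with the sockets away from the robot. The docked grey scanner is near (243,172) and a blue look-alike is at (199,282). The job card near (400,149) faces the robot. Next I'll refine the poses with silhouette fits.

```bash
cat >> h.py <<'E'
from scipy.optimize import minimize
def box(x,y,a,L,W,z0,z1):
    c,s=np.cos(a),np.sin(a)
    return [[x+c*u-s*v,y+s*u+c*v,z] for u in(-L/2,L/2) for v in(-W/2,W/2) for z in(z0,z1)]
def sil(s,P):
    K=8;m=np.zeros((400*4,640*4),np.uint8)
    h=cv2.convexHull(np.float32([proj(s,p) for p in P]))
    cv2.fillConvexPoly(m,np.int32((h+.5)*4*16),1,shift=4)
    return cv2.resize(m.astype(np.float32),(640,400),interpolation=cv2.INTER_AREA)
def fit(obs,g,L,W,z0,z1):
    """obs: list of (snap,mask); returns x,y,yaw, mean IoU"""
    def c(v):
        r=0
        for s,m in obs:
            q=sil(s,box(v[0],v[1],v[2]/4,L,W,z0,z1)); r-=np.minimum(q,m).sum()/np.maximum(q,m).sum()
        return r/len(obs)
    g=[g[0],g[1],g[2]*4]
    for d in (.02,.005):
        o=minimize(c,g,method="Nelder-Mead",options=dict(initial_simplex=np.array([g]+[[g[0]+d*(i==0),g[1]+d*(i==1),g[2]+8*d*(i==2)] for i in range(3)]),xatol=1e-4,fatol=1e-5)); g=o.x
    return np.round([g[0],g[1],g[2]/4,-o.fun],4)
def best(cam_,q,px):
    """mask of the report nearest px"""
    r=[d for d in masks_of(cam_,q)]
    r=[d for d in r if np.hypot(*(np.array(d["extent"]).reshape(2,2).mean(0)-px))<25]
    return r[0]["mask"].astype(np.float32) if r else None
E
python3 - <<'E'
from h import *
import bench
print("gpo",getattr(bench,"grip_point_offset",None))
S={c:snapshot(c) for c in("top","scene")}
J=[("green_centre",(.457,.172),.12,.054,.003,.037),("yellow_centre",(.453,.306),.12,.054,.003,.037),("red_centre",(.446,.45),.12,.054,.003,.037),("scanner_centre",(.624,.276),.12,.038,.008,.038),("mat",(.452,.313),.17,.39,0,.003),("tray",(.474,-.308),.18,.37,0,.012)]
for n,g,L,W,z0,z1 in J:
    obs=[]
    for c,s in S.items():
        m=best(c,n,proj(s,[*g,(z0+z1)/2]))
        if m is not None: obs.append((s,m))
        if m is not None: print(n,c,fit(obs[-1:],[*g,0],L,W,z0,z1))
    if len(obs)==2: print(n,"both",fit(obs,[*g,0],L,W,z0,z1))
for c,s in S.items():
    hsv=cv2.cvtColor(s["pixels"],cv2.COLOR_RGB2HSV)
    red=(((hsv[...,0]<8)|(hsv[...,0]>172))&(hsv[...,1]>150)&(hsv[...,2]>90)).astype(np.uint8)
    n,l,st,ce=cv2.connectedComponentsWithStats(red)
    p0=proj(s,[.602,.01,.176])
    for i in range(1,n):
        if np.hypot(*(ce[i]-p0))<25 and st[i,4]>20: print("head",c,ce[i],st[i],at_z(s,ce[i],.178))
    np.save(f"pics/{c}.npy",s["pixels"])
    for q in("nest","bridge","plunger_head","plunger_tip","barcode","dock_seat","scanner_centre","scanner_window"):
        print(c,q,[(round(d["score"],2),np.round(d["pixel"],1).tolist()) for d in place_of(c,q)[:2]])
    for q in("barcode","fixture"):
        for d in masks_of(c,q)[:2]:
            cs,_=cv2.findContours(d["mask"].astype(np.uint8),0,2);k=max(cs,key=cv2.contourArea)
            print("mask",c,q,round(d["score"],2),cv2.approxPolyDP(k,3,True)[:,0].tolist())
E
```

```text
gpo 0.0188
green_centre top [0.4615 0.1741 0.0084 0.9519]
green_centre scene [0.4561 0.1707 0.0197 0.9222]
green_centre both [0.4607 0.1737 0.0051 0.9164]
yellow_centre top [0.4511 0.3092 0.0093 0.9549]
yellow_centre scene [0.4426 0.3066 0.0322 0.863 ]
yellow_centre both [0.4504 0.3093 0.0092 0.8963]
red_centre top [ 0.4478  0.4502 -0.0489  0.9206]
red_centre scene [0.4407 0.4487 0.016  0.7604]
red_centre both [ 0.4463  0.4486 -0.0201  0.8318]
scanner_centre top [0.6298 0.2745 0.1932 0.9195]
scanner_centre scene [0.6239 0.272  0.1971 0.8957]
scanner_centre both [0.6277 0.274  0.1994 0.8923]
tray top [ 0.4658 -0.3032 -0.0357  0.9798]
tray scene [ 0.4577 -0.3092 -0.0276  0.848 ]
tray both [ 0.4634 -0.3042 -0.0198  0.8872]
head top [314.5        162.36206897] [309 157  12  12 116] [0.60870609 0.01458178 0.178     ]
top nest [(0.57, [316.4, 184.7])]
top bridge [(0.85, [315.4, 170.5])]
top plunger_head [(0.52, [312.1, 161.3])]
top plunger_tip [(0.16, [314.6, 173.4])]
top barcode []
top dock_seat [(0.82, [244.9, 171.1])]
top scanner_centre [(0.87, [243.1, 172.9]), (0.55, [198.8, 284.4])]
t
[... 408 characters left out ...]
04.3, 236.7]), (0.57, [218.1, 255.9])]
scene bridge [(0.82, [295.6, 232.2])]
scene plunger_head [(0.72, [292.5, 208.7]), (0.71, [217.3, 255.2])]
scene plunger_tip []
scene barcode [(0.72, [203.6, 201.5])]
scene dock_seat [(0.87, [367.8, 300.7])]
scene scanner_centre [(0.82, [370.7, 301.2]), (0.62, [499.6, 243.6])]
scene scanner_window [(0.87, [361.7, 316.9]), (0.76, [518.3, 245.1])]
mask scene barcode 0.46 [[182, 195], [235, 214], [219, 205]]
mask scene barcode 0.22 [[178, 170], [170, 176], [175, 201], [191, 205], [194, 201], [184, 196], [199, 198], [195, 173]]
mask scene fixture 0.67 [[296, 203], [253, 228], [253, 265], [291, 290], [350, 242], [313, 221], [299, 220], [296, 216], [300, 207]]
```

```bash
python3 - <<'E'
from h import *
s=snapshot("top"); save(s,"pics/top1.png"); p=s["pixels"]; g=p.astype(float).mean(2)
print("fix crop"); a=p[132:222,285:345][...,::-1]; b=p[130:182,375:425][...,::-1]; c=p[148:200,222:272][...,::-1]
im=np.zeros((600,800,3),np.uint8); A=cv2.resize(a,(400,600),interpolation=cv2.INTER_CUBIC); im[:,:400]=A
im[:300,410:698]=cv2.resize(b,(288,300),interpolation=cv2.INTER_CUBIC); im[300:,410:698]=cv2.resize(c,(288,300),interpolation=cv2.INTER_CUBIC)
cv2.imwrite("pics/crops.png",im)
# white flares
w=((g>110)).astype(np.uint8); w[:168]=0;w[192:]=0;w[:,:298]=0;w[:,331:]=0
n,l,st,ce=cv2.connectedComponentsWithStats(w)
for i in range(1,n): print("flare",ce[i],st[i],at_z(s,ce[i],.038))
# front edge by column, subpixel dark->light crossing
xs=[];ys=[]
for u in range(297,331):
    col=g[200:225,u]; i=np.where((col[:-1]<90)&(col[1:]>=90))[0]
    if len(i): i=i[-1]; xs.append(u); ys.append(200+i+(90-col[i])/(col[i+1]-col[i]))
k=np.polyfit(xs,ys,1); print("front",k, at_z(s,[300,np.polyval(k,300)],.01), at_z(s,[330,np.polyval(k,330)],.01))
xs=[];ys=[]
for u in range(303,327):
    col=g[130:150,u]; i=np.where((col[:-1]>=90)&(col[1:]<90))[0]
    if len(i): i=i[0]; xs.append(u); ys.append(130+i+(90-col[i])/(col[i+1]-col[i]))
k=np.polyfit(xs,ys,1); print("back",k, at_z(s,[315,np.polyval(k,315)],.14))
for r0,r1,lo,hi in((195,208,286,302),(195,208,326,342),(145,165,290,304),(145,165,325,340)):
    L=[]
    for r in range(r0,r1):
        row=g[r,lo:hi]; d=np.abs(np.diff(row)); i=d.argmax(); L.append((r,lo+i+.5))
    k=np.polyfit(*np.array(L).T,1); print("side",r0,lo,k[0],np.median([x[1] for x in L]))
# bars
m=np.zeros_like(g,bool); m[141:157,388:412]=1; w=np.where(m,np.clip(130-g,0,None),0); v,u=np.indices(g.shape)
cc=[(w*u).sum()/w.sum(),(w*v).sum()/w.sum()]; print("bars",cc,at_z(s,cc,.102))
print(get_obs()["time"])
E
```

```text
fix crop
flare [304.92307692 179.57692308] [303 174   4  12  26] [0.583457  0.0514171 0.038    ]
flare [325.08333333 180.41666667] [324 175   4  12  24] [ 0.57853513 -0.02109432  0.038     ]
front [3.25719657e-03 2.14142642e+02] [0.45865634 0.07252095 0.01      ] [ 0.45562669 -0.0358776   0.01      ]
back [3.49730848e-03 1.39658519e+02] [0.69485751 0.01140358 0.14      ]
side 195 286 0.060439560439562785 293.5
side 195 326 -0.005494505494503387 334.5
side 145 290 -0.1796992481202999 294.5
side 145 325 0.14436090225563963 335.5
bars [np.float64(400.11139949457), np.float64(148.98743255242127)] [ 0.669786   -0.28431385  0.102     ]
3.85
```

View pics/crops.png

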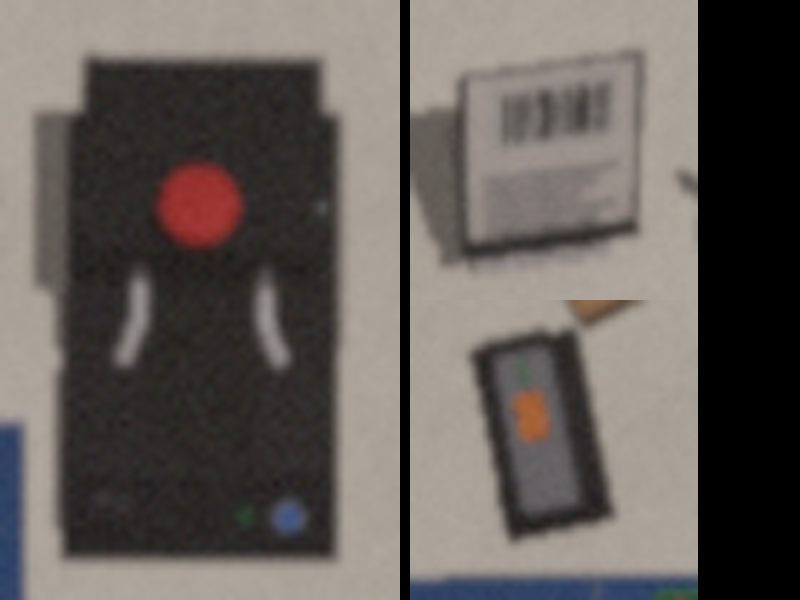

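The crops show the plunger head centre at about (314.5,162) px, the flares at (305,180) and (325,180), and the barcode at (400,149). The card's slope edge is turned about 0.1 rad, and the scanner sits in its dock at about 0.19 rad. The arm goes to the scanner now.

Call:
apply_moves(
  commands=[
    [0,0,-0.01,0.0205,0.039,0.01,100],
    [0,0,-0.02,0.041,0.078,0.02,100],
    [0,0,-0.03,0.0615,0.117,0.03,100],
    [0,0,-0.04,0.082,0.156,0.03,100],
    [0,0,-0.05,0.1025,0.195,0.03,100],
  ],
)

```text
time: 4.35
tool_pos: [0.3182, -0.3099, 0.2362]
ee_rot: [3.14, -0.001, 0.351]
wrist_force: [0.5, -0.6, 0.2]
width: 0.0941
finger_force: 0.0
```

Call:
apply_moves(
  commands=[
    [0,0,-0.01,0.0205,0.039,0,100],
    [0,0,-0.02,0.041,0.078,0,100],
    [0,0,-0.03,0.0615,0.117,0,100],
    [0,0,-0.04,0.082,0.156,0,100],
    [0,0,-0.05,0.1025,0.195,0,100],
  ],
)

```text
time: 4.85
tool_pos: [0.4206, -0.1145, 0.2358]
ee_rot: [3.141, -0.001, 0.301]
wrist_force: [0.1, -0.5, 0.2]
width: 0.0942
finger_force: 0.0
```

Call:
apply_moves(
  commands=[
    [0,0,-0.01,0.0205,0.039,0,100],
    [0,0,-0.02,0.041,0.078,0,100],
    [0,0,-0.03,0.0615,0.117,0,100],
    [0,0,-0.04,0.082,0.156,0,100],
    [0,0,-0.05,0.1025,0.195,0,100],
  ],
)

```text
time: 5.35
tool_pos: [0.5232, 0.0806, 0.2357]
ee_rot: [3.141, -0.001, 0.252]
wrist_force: [0.4, -0.4, 0.4]
width: 0.0939
finger_force: 0.0
```

Call:
apply_moves(
  commands=[
    [0,0,-0.01,0.0205,0.039,-0.02,100],
    [0,0,-0.02,0.041,0.078,-0.04,100],
    [0,0,-0.03,0.0615,0.117,-0.06,100],
    [0,0,-0.04,0.082,0.156,-0.08,100],
    [0,0,-0.05,0.1025,0.195,-0.1,100],
  ],
)

```text
time: 5.85
tool_pos: [0.6257, 0.2755, 0.1346]
ee_rot: [3.141, -0.0, 0.202]
wrist_force: [-0.1, -0.8, 0.8]
width: 0.0938
finger_force: 0.0
```

Call:
apply_moves(
  commands=[
    [0,0,0,0,0,0,100],
    [0,0,0,0,0,0,100],
    [0,0,0,0,0,0,100],
    [0,0,0,0,0,0,100],
    [0,0,0,0,0,0,100],
  ],
)

```text
time: 6.35
tool_pos: [0.6256, 0.2728, 0.1379]
ee_rot: [-3.141, -0.003, 0.2]
wrist_force: [1.3, -0.1, -0.3]
width: 0.0941
finger_force: 0.0
```

Call:
apply_moves(
  commands=[
    [0,0,0,0,0,-0.04,100],
    [0,0,0,0,0,-0.07,100],
    [0,0,0,0,0,-0.1,100],
    [0,0,0,0,0,-0.115,100],
    [0,0,0,0,0,-0.123,100],
  ],
)

```text
time: 6.85
tool_pos: [0.6244, 0.273, 0.0115]
ee_rot: [3.141, 0.002, 0.201]
wrist_force: [0.2, -0.1, 0.8]
width: 0.0937
finger_force: 0.0
```

Call:
apply_moves(
  commands=[
    [0,0,0,0,0,0,0],
    [0,0,0,0,0,0,0],
    [0,0,0,0,0,0,0],
    [0,0,0,0,0,0,0],
    [0,0,0,0,0,0,0],
  ],
)

```text
time: 7.35
tool_pos: [0.6257, 0.274, 0.0136]
ee_rot: [-3.141, -0.002, 0.202]
wrist_force: [-0.6, -0.1, -0.4]
width: 0.0574
finger_force: 0.0
```

Call:
apply_moves(
  commands=[
    [0,0,0,0,0,0,0],
    [0,0,0,0,0,0,0],
    [0,0,0,0,0,0.01,0],
    [0,0,0,0,0,0.025,0],
    [0,0,0,0,0,0.05,0],
  ],
)

```text
time: 7.85
tool_pos: [0.6239, 0.2734, 0.0619]
ee_rot: [3.141, 0.004, 0.202]
wrist_force: [-0.4, -0.1, -1.6]
width: 0.038
finger_force: 30.0
```

```bash
python3 - <<'E'
from h import *
o=get_obs();print(np.round(o["tool_pos"],4),o["ee_rot"],o["joint_positions"],o["wrist_force"],o["width"],o["finger_force"],o["time"])
s=snapshot("scene");save(s,"pics/s1.png");cv2.imwrite("pics/s1c.png",cv2.resize(s["pixels"][180:360,290:470][...,::-1],(560,560),interpolation=cv2.INTER_CUBIC))
E
```

```text
[0.6239 0.2734 0.0619] [3.14104472 0.00360121 0.20181883] [ 3.29862752e-01  4.41075533e-01  1.22150222e+00 -8.39158452e-05
  1.48265659e+00  1.69884680e+00] [-0.41675436 -0.12452551 -1.6269907 ] 0.038007187199761865 29.996549785137177 7.85
```

View pics/s1c.png

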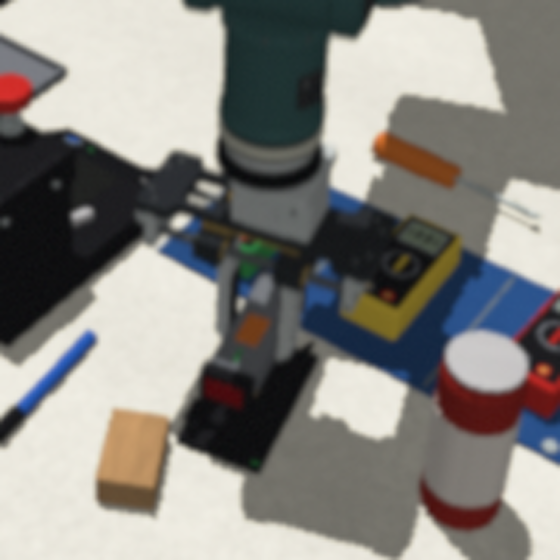

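The scene view shows the scanner lifted cleanly out of its dock, with the red window toward +x. Moving it to the card.

Call:
apply_moves(
  commands=[
    [0,0,0,0,0,0.045,0],
    [0,0,0,0,0,0.09,0],
    [0,0,0,-0.003,-0.01,0.135,0],
    [0,0,0,-0.01,-0.05,0.165,0],
    [0,0,0,-0.02,-0.097,0.175,0],
  ],
)

```text
time: 8.4
tool_pos: [0.6068, 0.1775, 0.2438]
ee_rot: [3.142, -0.011, 0.205]
wrist_force: [0.7, -0.6, -1.1]
width: 0.0379
finger_force: 30.0
```

Call:
apply_moves(
  commands=[
    [0,0,-0.02,-0.02,-0.045,0,0],
    [0,0,-0.04,-0.04,-0.09,0,0],
    [0,0,-0.06,-0.06,-0.135,0,0],
    [0,0,-0.08,-0.08,-0.18,0,0],
    [0,0,-0.1,-0.1,-0.225,0,0],
  ],
)

```text
time: 8.9
tool_pos: [0.5042, -0.0498, 0.2387]
ee_rot: [3.141, -0.002, 0.101]
wrist_force: [1.5, -0.9, -0.8]
width: 0.038
finger_force: 30.0
```

Call:
apply_moves(
  commands=[
    [0,0,0,0,-0.045,0,0],
    [0,0,0,0,-0.09,0,0],
    [0,0,0,0,-0.135,0,0],
    [0,0,0,0,-0.18,0,0],
    [0,0,0,0,-0.225,0,0],
  ],
)

```text
time: 9.4
tool_pos: [0.5049, -0.2752, 0.2388]
ee_rot: [3.14, -0.002, 0.102]
wrist_force: [0.9, 0.6, -0.9]
width: 0.0379
finger_force: 30.0
```

Call:
apply_moves(
  commands=[
    [0,0,0,0,-0.012,-0.045,0],
    [0,0,0,-0.003,-0.025,-0.09,0],
    [0,0,0,-0.003,-0.025,-0.125,0],
    [0,0,0,-0.003,-0.025,-0.14,0],
    [0,0,0,-0.003,-0.025,-0.147,0],
  ],
)

```text
time: 9.9
tool_pos: [0.5016, -0.2977, 0.0894]
ee_rot: [-3.14, 0.001, 0.102]
wrist_force: [0.1, 0.8, -1.2]
width: 0.0378
finger_force: 30.0
```

```bash
python3 - <<'E'
from h import *
o=get_obs();T=np.array(o["tool_pos"]);print(T,o["ee_rot"],o["finger_force"])
for c in("top","scene"):
    s=snapshot(c);save(s,f"pics/scan_{c}.png")
    for q,z in(("barcode",.102),("scanner_window",.102),("scanner_centre",.102)):
        print(c,q,[(round(d["score"],2),np.round(at_z(s,d["pixel"],z)[:2],3).tolist()) for d in place_of(c,q)[:3]])
    if c=="scene": a=s["pixels"][150:270,140:320]
    else: b=s["pixels"][110:230,340:520]
cv2.imwrite("pics/scanc.png",cv2.resize(np.hstack([a,b])[...,::-1],(800,267),interpolation=cv2.INTER_CUBIC))
E
```

```text
[ 0.50158132 -0.29774544  0.08942081] [-3.14030094e+00  1.41993825e-03  1.01854862e-01] 29.996522963047028
top barcode [(0.97, [0.656, -0.279]), (0.5, [0.462, 0.168])]
top scanner_window [(0.61, [0.196, 0.453])]
top scanner_centre [(0.95, [0.227, 0.405]), (0.7, [0.498, -0.289]), (0.17, [0.423, 0.292])]
scene barcode [(0.65, [0.504, -0.308]), (0.53, [0.654, -0.287])]
scene scanner_window [(0.69, [0.692, 0.315]), (0.67, [0.3, 0.495])]
scene scanner_centre [(0.77, [0.496, -0.306]), (0.66, [0.329, 0.459]), (0.33, [0.687, 0.304])]
```

View pics/scanc.png

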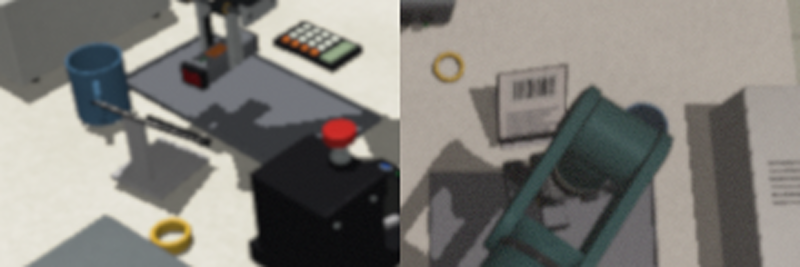

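The window faces the card, about 0.1 m in front of it and level with the barcode, so I hold here.

Call:
apply_moves(
  commands=[
    [0,0,0,0,0,0,0],
    [0,0,0,0,0,0,0],
    [0,0,0,0,0,0,0],
    [0,0,0,0,0,0,0],
    [0,0,0,0,0,0,0],
  ],
)

```text
time: 10.8
tool_pos: [0.502, -0.2982, 0.0904]
ee_rot: [-3.142, 0.0, 0.102]
wrist_force: [-0.1, 0.2, -1.4]
width: 0.0378
finger_force: 30.0
```

Call:
apply_moves(
  commands=[
    [0,0,0,0,0,0,0],
    [0,0,0,0,0,0,0],
    [0,0,0,0,0,0,0],
    [0,0,0,0,0,0,0],
    [0,0,0,0,0,0,0],
  ],
)

```text
time: 11.3
tool_pos: [0.5021, -0.2982, 0.0905]
ee_rot: [3.141, -0.0, 0.102]
wrist_force: [-0.1, -0.4, -1.1]
width: 0.0377
finger_force: 30.0
```

Call:
apply_moves(
  commands=[
    [0,0,0,0,0,0,0],
    [0,0,0,0,0,0,0],
    [0,0,0,0,0,0,0],
    [0,0,0,0,0,0,0],
    [0,0,0,0,0,0,0],
  ],
)

```text
time: 11.8
tool_pos: [0.5021, -0.2982, 0.0905]
ee_rot: [3.141, 0.0, 0.102]
wrist_force: [-0.4, 0.0, -1.3]
width: 0.0378
finger_force: 30.0
```

Call:
apply_moves(
  commands=[
    [0,0,0,0,0,0.045,0],
    [0,0,0,0,0,0.09,0],
    [0,0,0,0.003,0.01,0.125,0],
    [0,0,0,0.003,0.025,0.14,0],
    [0,0,0,0.003,0.025,0.147,0],
  ],
)

```text
time: 12.3
tool_pos: [0.5058, -0.2718, 0.2396]
ee_rot: [3.14, -0.003, 0.104]
wrist_force: [0.4, 0.1, -0.7]
width: 0.0374
finger_force: 30.0
```

Call:
apply_moves(
  commands=[
    [0,0,0,0,0.045,0,0],
    [0,0,0,0,0.09,0,0],
    [0,0,0,0,0.135,0,0],
    [0,0,0,0,0.18,0,0],
    [0,0,0,0,0.225,0,0],
  ],
)

```text
time: 12.8
tool_pos: [0.5037, -0.0464, 0.2347]
ee_rot: [-3.141, 0.004, 0.102]
wrist_force: [0.8, 0.0, -1.1]
width: 0.0377
finger_force: 30.0
```

Call:
apply_moves(
  commands=[
    [0,0,0.02,0.02,0.045,0,0],
    [0,0,0.04,0.04,0.09,0,0],
    [0,0,0.06,0.06,0.135,0,0],
    [0,0,0.08,0.08,0.18,0,0],
    [0,0,0.1,0.1,0.225,0,0],
  ],
)

```text
time: 13.3
tool_pos: [0.6046, 0.1785, 0.2344]
ee_rot: [3.141, 0.005, 0.203]
wrist_force: [0.8, -1.1, -1.2]
width: 0.0381
finger_force: 30.0
```

Call:
apply_moves(
  commands=[
    [0,0,0,0.01,0.047,0,0],
    [0,0,0,0.017,0.087,-0.03,0],
    [0,0,0,0.02,0.097,-0.075,0],
    [0,0,0,0.02,0.097,-0.12,0],
    [0,0,0,0.02,0.097,-0.155,0],
  ],
)

```text
time: 13.8
tool_pos: [0.6219, 0.2736, 0.0754]
ee_rot: [3.14, 0.009, 0.204]
wrist_force: [0.1, 0.0, -1.2]
width: 0.0381
finger_force: 30.0
```

Call:
apply_moves(
  commands=[
    [0,0,0,0,0,0,0],
    [0,0,0,0,0,0,0],
    [0,0,0,0,0,-0.01,0],
    [0,0,0,0,0,-0.02,0],
    [0,0,0,0,0,-0.03,0],
  ],
)

```text
time: 14.3
tool_pos: [0.6261, 0.2739, 0.0537]
ee_rot: [-3.141, -0.003, 0.202]
wrist_force: [0.1, 0.9, -1.0]
width: 0.0377
finger_force: 30.0
```

Call:
apply_moves(
  commands=[
    [0,0,0,0,0,-0.01,0],
    [0,0,0,0,0,-0.02,0],
    [0,0,0,0,0,-0.03,0],
    [0,0,0,0,0,-0.037,0],
    [0,0,0,0,0,-0.039,0],
  ],
)

```text
time: 14.8
tool_pos: [0.6246, 0.2736, 0.0142]
ee_rot: [3.141, 0.001, 0.202]
wrist_force: [-5.1, -1.3, 10.0]
width: 0.0378
finger_force: 30.0
```

Call:
apply_moves(
  commands=[
    [0,0,0,0,0,0,100],
    [0,0,0,0,0,0,100],
    [0,0,0,0,0,0,100],
    [0,0,0,0,0,0,100],
    [0,0,0,0,0,0,100],
  ],
)

```text
time: 15.3
tool_pos: [0.6251, 0.2738, 0.0134]
ee_rot: [3.142, 0.0, 0.202]
wrist_force: [0.2, -0.3, -0.6]
width: 0.0741
finger_force: 0.0
```

Call:
apply_moves(
  commands=[
    [0,0,0,0,0,0,100],
    [0,0,0,0,0,0,100],
    [0,0,0,0,0,0,100],
    [0,0,0,0,0,0.02,100],
    [0,0,0,0,0,0.06,100],
  ],
)

```text
time: 15.8
tool_pos: [0.6221, 0.2727, 0.069]
ee_rot: [3.14, 0.01, 0.202]
wrist_force: [0.3, 0.5, 0.2]
width: 0.094
finger_force: 0.0
```

Call:
apply_moves(
  commands=[
    [0,0,-0.04,0,0,0.045,100],
    [0,0,-0.08,-0.02,-0.02,0.08,100],
    [0,0,-0.12,-0.06,-0.04,0.1,100],
    [0,0,-0.16,-0.1,-0.06,0.1,100],
    [0,0,-0.194,-0.145,-0.075,0.1,100],
  ],
)

```text
time: 16.3
tool_pos: [0.4796, 0.1979, 0.1748]
ee_rot: [-3.141, -0.003, 0.005]
wrist_force: [0.0, -0.5, -0.1]
width: 0.0942
finger_force: 0.0
```

Call:
apply_moves(
  commands=[
    [0,0,0,-0.045,-0.02,0,100],
    [0,0,0,-0.09,-0.04,0,100],
    [0,0,0,-0.13,-0.06,0,100],
    [0,0,0,-0.17,-0.08,0,100],
    [0,0,0,-0.205,-0.1,0,100],
  ],
)

```text
time: 16.8
tool_pos: [0.2732, 0.0982, 0.1735]
ee_rot: [3.141, -0.001, 0.009]
wrist_force: [0.2, -0.0, 0.5]
width: 0.0935
finger_force: 0.0
```

```bash
cat >> h.py <<'E'
def meters(names="green yellow red".split(),z0=.003,g=None,cams=("top","scene")):
    G=dict(green=(.46,.173),yellow=(.45,.308),red=(.447,.45)); G.update(g or {})
    for n in names:
        for c in cams:
            s=snapshot(c); m=best(c,n+"_centre",proj(s,[*G[n],z0+.017]))
            if m is not None: print(n,c,fit([(s,m)],[*G[n],0],.12,.054,z0,z0+.034))
            else: print(n,c,"none near",[(round(d["score"],2),np.round(at_z(s,d["pixel"],z0+.017)[:2],3).tolist()) for d in place_of(c,n+"_centre")[:3]])
E
python3 - <<'E'
from h import *
o=get_obs();print(o["tool_pos"],o["joint_positions"][5],o["time"])
s=snapshot("top");save(s,"pics/t2.png");m=best("top","scanner_centre",proj(s,[.625,.275,.023]));print(fit([(s,m)],[.625,.275,.2],.12,.038,.008,.038) if m is not None else None)
a=s["pixels"][140:290,160:340]
s=snapshot("scene");save(s,"pics/s2.png");m=best("scene","scanner_centre",proj(s,[.625,.275,.023]));print(fit([(s,m)],[.625,.275,.2],.12,.038,.008,.038) if m is not None else None)
b=s["pixels"][210:360,300:480]
cv2.imwrite("pics/c2.png",cv2.resize(np.hstack([a,b])[...,::-1],(800,333),interpolation=cv2.INTER_CUBIC))
meters()
E
```

```text
[0.273167   0.09821715 0.17346638] 1.7113393442288023 16.8
[0.6318 0.2756 0.2136 0.8928]
[0.6244 0.2724 0.196  0.9172]
green top [ 0.4618  0.1751 -0.0013  0.9569]
green scene [0.4558 0.1722 0.0319 0.9186]
yellow top [0.4536 0.3092 0.0163 0.9258]
yellow scene [0.4445 0.3054 0.0179 0.9365]
red top [ 0.448   0.4488 -0.0659  0.9276]
red scene [0.4391 0.449  0.0108 0.7596]
```

View pics/c2.png

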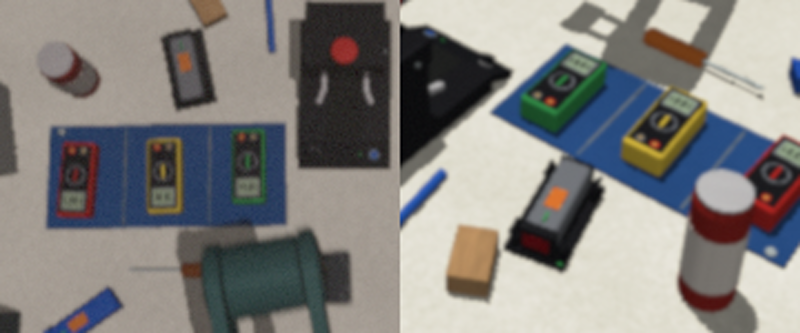

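The scanner is back in its dock, window toward +x, in both views, and all three meters are undisturbed. Green is next: grip, lift, and carry to the front of the fixture.

Call:
apply_moves(
  commands=[
    [0,0,0,0.04,0.02,0,100],
    [0,0,0,0.08,0.04,0,100],
    [0,0,0,0.12,0.06,0,100],
    [0,0,0,0.1565,0.075,-0.01,100],
    [0,0,0,0.1565,0.075,-0.055,100],
  ],
)

```text
time: 18.1
tool_pos: [0.4392, 0.1763, 0.1224]
ee_rot: [-3.138, -0.012, 0.008]
wrist_force: [0.1, 0.1, 0.2]
width: 0.094
finger_force: 0.0
```

Call:
apply_moves(
  commands=[
    [0,0,0,0,0,-0.045,100],
    [0,0,0,0,0,-0.08,100],
    [0,0,0,0,0,-0.1,100],
    [0,0,0,0,0,-0.108,100],
    [0,0,0,0,0,-0.111,60],
  ],
)

```text
time: 18.6
tool_pos: [0.4313, 0.1737, 0.0068]
ee_rot: [3.141, 0.001, 0.008]
wrist_force: [-0.4, -0.0, 0.8]
width: 0.089
finger_force: 0.0
```

Call:
apply_moves(
  commands=[
    [0,0,0,0,0,0,0],
    [0,0,0,0,0,0,0],
    [0,0,0,0,0,0,0],
    [0,0,0,0,0,0,0],
    [0,0,0,0,0,0,0],
  ],
)

```text
time: 19.1
tool_pos: [0.4322, 0.1738, 0.0084]
ee_rot: [3.141, -0.002, 0.008]
wrist_force: [-1.0, -0.9, 3.1]
width: 0.054
finger_force: 30.0
```

Call:
apply_moves(
  commands=[
    [0,0,0,0,0,0,0],
    [0,0,0,0,0,0,0],
    [0,0,0,0,0,0.01,0],
    [0,0,0,0,0,0.03,0],
    [0,0,0,0,0,0.06,0],
  ],
)

```text
time: 19.6
tool_pos: [0.4293, 0.1733, 0.0659]
ee_rot: [3.14, 0.006, 0.008]
wrist_force: [0.6, -0.6, -2.0]
width: 0.0538
finger_force: 30.0
```

Call:
apply_moves(
  commands=[
    [0,0,0,0,-0.03,0.02,0],
    [0,0,-0.01,0,-0.07,0.02,0],
    [0,0,-0.02,0.01,-0.11,0.02,0],
    [0,0,-0.038,0.03,-0.145,0.02,0],
    [0,0,-0.038,0.051,-0.1555,0.02,0],
  ],
)

```text
time: 20.1
tool_pos: [0.4824, 0.0154, 0.0875]
ee_rot: [3.141, 0.001, -0.034]
wrist_force: [0.2, 1.2, -1.5]
width: 0.0536
finger_force: 30.0
```

Call:
apply_moves(
  commands=[
    [0,0,0,0,0,0,0],
    [0,0,0,0,0,-0.02,0],
    [0,0,0,0,0,-0.035,0],
    [0,0,0,0,0,-0.045,0],
    [0,0,0,0,0,-0.051,0],
  ],
)

```text
time: 20.6
tool_pos: [0.4812, 0.019, 0.0353]
ee_rot: [-3.141, 0.003, -0.029]
wrist_force: [-3.0, 0.8, 11.4]
width: 0.0541
finger_force: 30.0
```

```bash
python3 - <<'E'
from h import *
o=get_obs();print(o["tool_pos"],o["ee_rot"],o["wrist_force"],o["time"])
s=snapshot("top");a=s["pixels"][140:230,260:368]
s=snapshot("scene");b=s["pixels"][190:280,260:368]
cv2.imwrite("pics/c3.png",cv2.resize(np.hstack([a,b])[...,::-1],(800,333),interpolation=cv2.INTER_CUBIC))
E
```

```text
[0.48122135 0.01902499 0.03530286] [-3.14123229e+00  2.68706925e-03 -2.93699670e-02] [-2.97284522  0.84902162 11.42464691] 20.6
```

View pics/c3.png

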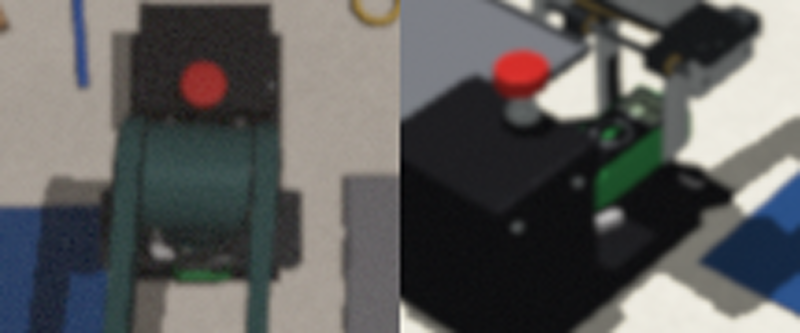

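The green meter is at the mouth of the nest. It slides in with force checks.

Call:
apply_moves(
  commands=[
    [0,0,0,0,0,0.0015,0],
    [0,0,0,0,0,0.0015,0],
    [0,0,0,0.006,0,0.0015,0],
    [0,0,0,0.012,0,0.0015,0],
    [0,0,0,0.018,-0.0005,0.0015,0],
  ],
)

```text
time: 21.2
tool_pos: [0.5014, 0.0177, 0.0382]
ee_rot: [3.141, -0.001, -0.03]
wrist_force: [-0.4, -0.4, -1.1]
width: 0.054
finger_force: 30.0
```

Call:
apply_moves(
  commands=[
    [0,0,0,0.005,0,0,0],
    [0,0,0,0.01,0,0,0],
    [0,0,0,0.015,-0.0005,0,0],
    [0,0,0,0.02,-0.0005,0,0],
    [0,0,0,0.024,-0.001,0,0],
  ],
)

```text
time: 21.7
tool_pos: [0.525, 0.0168, 0.038]
ee_rot: [3.141, 0.0, -0.03]
wrist_force: [0.2, -0.6, -0.7]
width: 0.0537
finger_force: 30.0
```

Call:
apply_moves(
  commands=[
    [0,0,0,0.002,0,0,0],
    [0,0,0,0.004,0,0,0],
    [0,0,0,0.006,0,0,0],
    [0,0,0,0.007,0,0,0],
    [0,0,0,0.008,0,0,0],
  ],
)

```text
time: 22.2
tool_pos: [0.5326, 0.0168, 0.038]
ee_rot: [3.141, 0.0, -0.03]
wrist_force: [-0.1, -0.5, -1.9]
width: 0.0538
finger_force: 30.0
```

Call:
apply_moves(
  commands=[
    [0,0,0,0.001,0,0,0],
    [0,0,0,0.002,0,0,0],
    [0,0,0,0.0025,0,0,0],
    [0,0,0,0.0025,0,0,0],
    [0,0,0,0.0025,0,0,0],
  ],
)

```text
time: 22.7
tool_pos: [0.5351, 0.0168, 0.038]
ee_rot: [3.141, 0.0, -0.03]
wrist_force: [-0.3, -0.2, -1.5]
width: 0.054
finger_force: 30.0
```

Call:
apply_moves(
  commands=[
    [0,0,0,0.0005,0,0,0],
    [0,0,0,0.001,0,0,0],
    [0,0,0,0.0015,0,0,0],
    [0,0,0,0.0015,0,0,0],
    [0,0,0,0.0015,0,0,0],
  ],
)

```text
time: 23.2
tool_pos: [0.5356, 0.0168, 0.0378]
ee_rot: [3.141, 0.002, -0.03]
wrist_force: [-5.5, -0.1, 1.3]
width: 0.0537
finger_force: 30.0
```

Call:
apply_moves(
  commands=[
    [0,0,0,0.0005,0,0,0],
    [0,0,0,0.001,0,0,0],
    [0,0,0,0.0015,0,0,0],
    [0,0,0,0.0015,0,0,0],
    [0,0,0,0.0015,0,0,0],
  ],
)

```text
time: 23.7
tool_pos: [0.5356, 0.0168, 0.0377]
ee_rot: [3.141, 0.006, -0.03]
wrist_force: [-9.4, -0.3, 3.3]
width: 0.0537
finger_force: 30.0
```

It touched the back stop at about 0.5355. I back off 2 mm, lower, and release.

Call:
apply_moves(
  commands=[
    [0,0,0,-0.004,0,0,0],
    [0,0,0,-0.004,0,0,0],
    [0,0,0,-0.004,0,-0.0015,0],
    [0,0,0,-0.004,0,-0.0025,0],
    [0,0,0,-0.004,0,-0.0025,0],
  ],
)

```text
time: 24.2
tool_pos: [0.5344, 0.0168, 0.0354]
ee_rot: [3.142, -0.001, -0.03]
wrist_force: [0.5, -0.5, -1.2]
width: 0.0536
finger_force: 30.0
```

Call:
apply_moves(
  commands=[
    [0,0,0,0,0,0,100],
    [0,0,0,0,0,0,100],
    [0,0,0,0,0,0,100],
    [0,0,0,0,0,0,100],
    [0,0,0,0,0,0,100],
  ],
)

```text
time: 24.7
tool_pos: [0.5342, 0.0168, 0.0356]
ee_rot: [3.141, -0.0, -0.03]
wrist_force: [0.3, 0.4, -0.2]
width: 0.0903
finger_force: 0.0
```

Call:
apply_moves(
  commands=[
    [0,0,0,0,0,0,100],
    [0,0,0,0,0,0.02,100],
    [0,0,0,0,0,0.06,100],
    [0,0,0,0,0,0.1,60],
    [0,0,0,0,0,0.145,0],
  ],
)

```text
time: 25.2
tool_pos: [0.5333, 0.0168, 0.1811]
ee_rot: [-3.142, 0.002, -0.03]
wrist_force: [0.8, -0.2, -0.5]
width: 0.0812
finger_force: 0.0
```

Call:
apply_moves(
  commands=[
    [0,0,0,0,0,0.025,0],
    [0,0,0,0.025,0,0.025,0],
    [0,0,0,0.05,-0.001,0.025,0],
    [0,0,0,0.075,-0.0025,0.025,0],
    [0,0,0,0.075,-0.0025,0.025,0],
  ],
)

```text
time: 25.7
tool_pos: [0.6107, 0.014, 0.2041]
ee_rot: [3.141, 0.001, -0.03]
wrist_force: [0.4, 0.2, -0.1]
width: 0.0413
finger_force: 0.0
```

Call:
apply_moves(
  commands=[
    [0,0,0,0,0,0,0],
    [0,0,0,0,0,0,0],
    [0,0,0,0,0,0,0],
    [0,0,0,0,0,0,0],
    [0,0,0,0,0,-0.01,0],
  ],
)

```text
time: 26.2
tool_pos: [0.6097, 0.0143, 0.1974]
ee_rot: [3.141, -0.004, -0.03]
wrist_force: [0.7, 0.2, -0.2]
width: 0.0025
finger_force: 0.0
```

```bash
python3 - <<'E'
from h import *
o=get_obs();print(o["tool_pos"],o["ee_rot"],o["wrist_force"],o["width"],o["time"])
s=snapshot("top");a=s["pixels"][140:230,260:368]
s=snapshot("scene");b=s["pixels"][180:270,252:360]
cv2.imwrite("pics/c4.png",cv2.resize(np.hstack([a,b])[...,::-1],(800,333),interpolation=cv2.INTER_CUBIC))
E
```

```text
[0.60967533 0.01426958 0.1974367 ] [ 3.14132667 -0.0041875  -0.0301361 ] [ 0.73204625  0.17825629 -0.24200815] 0.0025120942213334423 26.2
```

View pics/c4.png

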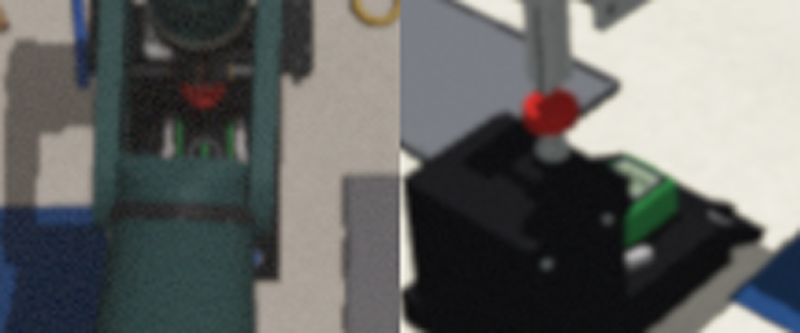

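The green meter sits between the guides, and the shut fingers are over the red head. Pressing now.

Call:
apply_moves(
  commands=[
    [0,0,0,0,0,-0.01,0],
    [0,0,0,0,0,-0.015,0],
    [0,0,0,0,0,-0.02,0],
    [0,0,0,0,0,-0.025,0],
    [0,0,0,0,0,-0.03,0],
  ],
)

```text
time: 26.8
tool_pos: [0.609, 0.0143, 0.1675]
ee_rot: [3.141, -0.001, -0.03]
wrist_force: [-3.8, -0.3, 10.3]
width: 0.0006
finger_force: 4.9
```

Call:
apply_moves(
  commands=[
    [0,0,0,0,0,-0.002,0],
    [0,0,0,0,0,-0.004,0],
    [0,0,0,0,0,-0.005,0],
    [0,0,0,0,0,-0.005,0],
    [0,0,0,0,0,-0.005,0],
  ],
)

```text
time: 27.3
tool_pos: [0.6091, 0.0143, 0.1637]
ee_rot: [3.141, -0.002, -0.03]
wrist_force: [-3.9, -0.8, 11.1]
width: 0.0003
finger_force: 5.5
```

Call:
apply_moves(
  commands=[
    [0,0,0,0,0,-0.0005,0],
    [0,0,0,0,0,-0.001,0],
    [0,0,0,0,0,-0.001,0],
    [0,0,0,0,0,-0.001,0],
    [0,0,0,0,0,-0.001,0],
  ],
)

```text
time: 27.8
tool_pos: [0.6091, 0.0143, 0.1629]
ee_rot: [3.141, -0.002, -0.03]
wrist_force: [-4.1, -0.1, 11.6]
width: 0.0005
finger_force: 5.7
```

Call:
apply_moves(
  commands=[
    [0,0,0,0,0,-0.001,0],
    [0,0,0,0,0,-0.002,0],
    [0,0,0,0,0,-0.003,0],
    [0,0,0,0,0,-0.003,0],
    [0,0,0,0,0,-0.003,0],
  ],
)

```text
time: 28.3
tool_pos: [0.6092, 0.0143, 0.1622]
ee_rot: [3.141, -0.004, -0.03]
wrist_force: [-6.6, -0.2, 17.8]
width: 0.0006
finger_force: 8.8
```

Call:
apply_moves(
  commands=[
    [0,0,0,0,0,-0.0005,0],
    [0,0,0,0,0,-0.001,0],
    [0,0,0,0,0,-0.001,0],
    [0,0,0,0,0,-0.001,0],
    [0,0,0,0,0,-0.001,0],
  ],
)

```text
time: 28.8
tool_pos: [0.6092, 0.0143, 0.1622]
ee_rot: [3.141, -0.005, -0.03]
wrist_force: [-8.5, 0.1, 21.0]
width: 0.0002
finger_force: 10.1
```

The plunger is at its stop (0.162 steady, 21 N). Hold, then go back for the meter.

Call:
apply_moves(
  commands=[
    [0,0,0,0,0,0,0],
    [0,0,0,0,0,0,0],
    [0,0,0,0,0,0,0],
    [0,0,0,0,0,0,0],
    [0,0,0,0,0,0,0],
  ],
)

```text
time: 29.3
tool_pos: [0.6092, 0.0143, 0.1621]
ee_rot: [3.141, -0.005, -0.03]
wrist_force: [-6.9, 0.4, 19.7]
width: 0.001
finger_force: 10.1
```

Call:
apply_moves(
  commands=[
    [0,0,0,0,0,0,0],
    [0,0,0,0,0,0,0],
    [0,0,0,0,0,0,0],
    [0,0,0,0,0,0,0],
    [0,0,0,0,0,0,0],
  ],
)

```text
time: 29.8
tool_pos: [0.6092, 0.0143, 0.1622]
ee_rot: [3.141, -0.005, -0.03]
wrist_force: [-8.6, 0.6, 19.7]
width: 0.0006
finger_force: 10.1
```

Call:
apply_moves(
  commands=[
    [0,0,0,0,0,0,0],
    [0,0,0,0,0,0,0],
    [0,0,0,0,0,0,0],
    [0,0,0,0,0,0.01,0],
    [0,0,0,0,0,0.025,0],
  ],
)

```text
time: 30.3
tool_pos: [0.609, 0.0143, 0.1822]
ee_rot: [3.141, -0.001, -0.03]
wrist_force: [-0.5, -0.2, 2.8]
width: 0.0005
finger_force: 1.3
```

Call:
apply_moves(
  commands=[
    [0,0,0,0,0,0.02,0],
    [0,0,0,0,0,0.04,50],
    [0,0,0,-0.025,0.001,0.04,100],
    [0,0,0,-0.05,0.002,0.04,100],
    [0,0,0,-0.075,0.0025,0.04,100],
  ],
)

```text
time: 30.8
tool_pos: [0.5332, 0.0168, 0.2199]
ee_rot: [3.142, 0.001, -0.03]
wrist_force: [1.4, -0.3, -0.2]
width: 0.0292
finger_force: 0.0
```

Call:
apply_moves(
  commands=[
    [0,0,0,0,0,0,100],
    [0,0,0,0,0,-0.04,100],
    [0,0,0,0,0,-0.07,100],
    [0,0,0,0,0,-0.085,100],
    [0,0,0,0,0,-0.1,100],
  ],
)

```text
time: 31.3
tool_pos: [0.5345, 0.0167, 0.1193]
ee_rot: [3.142, 0.001, -0.03]
wrist_force: [-0.3, -0.1, -0.1]
width: 0.0694
finger_force: 0.0
```

Call:
apply_moves(
  commands=[
    [0,0,0,0,0,0,100],
    [0,0,0,0,0,-0.03,100],
    [0,0,0,0,0,-0.06,100],
    [0,0,0,0,0,-0.075,100],
    [0,0,0,0,0,-0.085,60],
  ],
)

```text
time: 31.8
tool_pos: [0.5347, 0.0167, 0.0354]
ee_rot: [3.141, -0.001, -0.03]
wrist_force: [0.5, -1.2, -0.3]
width: 0.0891
finger_force: 0.0
```

```bash
python3 - <<'E'
from h import *
o=get_obs();print(o["tool_pos"],o["wrist_force"],o["width"],o["time"])
for c in("top","scene"):
    s=snapshot(c)
    hsv=cv2.cvtColor(s["pixels"],cv2.COLOR_RGB2HSV)
    red=(((hsv[...,0]<8)|(hsv[...,0]>172))&(hsv[...,1]>150)&(hsv[...,2]>90)).astype(np.uint8)
    n,l,st,ce=cv2.connectedComponentsWithStats(red); p0=proj(s,[.609,.0145,.178]); print(c,p0,[ce[i] for i in range(1,n) if np.hypot(*(ce[i]-p0))<15 and st[i,4]>20])
E
```

```text
[0.53466953 0.01673713 0.03538362] [ 0.54082538 -1.23435379 -0.30249456] 0.08911486919817607 31.8
top [314.5229187  162.27458141] []
scene [292.47315232 209.1275102 ] [array([292.35947712, 209.09150327])]
```

The plunger is back up. Now I grip green, pull it out, and carry it to the tray.

Call:
apply_moves(
  commands=[
    [0,0,0,0,0,0,0],
    [0,0,0,0,0,0,0],
    [0,0,0,0,0,0,0],
    [0,0,0,0,0,0,0],
    [0,0,0,0,0,0,0],
  ],
)

```text
time: 32.4
tool_pos: [0.535, 0.0167, 0.0367]
ee_rot: [3.141, -0.002, -0.03]
wrist_force: [0.6, -0.5, 3.3]
width: 0.054
finger_force: 30.0
```

Call:
apply_moves(
  commands=[
    [0,0,0,0,0,0,0],
    [0,0,0,0,0,0.0015,0],
    [0,0,0,-0.01,0,0.0015,0],
    [0,0,0,-0.03,0.001,0.0015,0],
    [0,0,0,-0.05,0.0015,0.0015,0],
  ],
)

```text
time: 32.9
tool_pos: [0.4834, 0.0183, 0.0367]
ee_rot: [3.142, -0.0, -0.03]
wrist_force: [1.7, -0.1, 0.4]
width: 0.0538
finger_force: 30.0
```

Call:
apply_moves(
  commands=[
    [0,0,0,-0.005,0,0.02,0],
    [0,0,0,-0.01,0,0.055,0],
    [0,0,0,-0.02,-0.03,0.08,0],
    [0,0,0,-0.03,-0.075,0.08,0],
    [0,0,0,-0.04,-0.12,0.08,0],
  ],
)

```text
time: 33.4
tool_pos: [0.443, -0.1023, 0.1174]
ee_rot: [3.141, -0.001, -0.028]
wrist_force: [0.7, -0.1, -1.8]
width: 0.0534
finger_force: 30.0
```

Call:
apply_moves(
  commands=[
    [0,0,0,-0.008,-0.047,0,0],
    [0,0,0,-0.008,-0.094,0,0],
    [0,0,0,-0.008,-0.141,0,0],
    [0,0,0,-0.008,-0.188,0,0],
    [0,0,0,-0.008,-0.235,0,0],
  ],
)

```text
time: 33.9
tool_pos: [0.4345, -0.3376, 0.1157]
ee_rot: [-3.14, 0.002, -0.031]
wrist_force: [1.6, -0.1, -0.7]
width: 0.0536
finger_force: 30.0
```

Call:
apply_moves(
  commands=[
    [0,0,0,0,-0.04,0,0],
    [0,0,0,0,-0.073,-0.02,0],
    [0,0,0,0,-0.073,-0.06,0],
    [0,0,0,0,-0.073,-0.09,0],
    [0,0,0,0,-0.073,-0.1,0],
  ],
)

```text
time: 34.4
tool_pos: [0.4325, -0.4064, 0.0112]
ee_rot: [-3.133, 0.008, -0.031]
wrist_force: [-4.1, 1.7, 3.7]
width: 0.0538
finger_force: 30.0
```

Call:
apply_moves(
  commands=[
    [0,0,0,0,0,-0.003,0],
    [0,0,0,0,0,-0.005,0],
    [0,0,0,0,0,-0.005,0],
    [0,0,0,0,0,-0.005,0],
    [0,0,0,0,0,-0.0055,0],
  ],
)

```text
time: 34.9
tool_pos: [0.4368, -0.4103, 0.013]
ee_rot: [3.14, -0.002, -0.03]
wrist_force: [-1.6, -0.7, -1.6]
width: 0.0537
finger_force: 30.0
```

Call:
apply_moves(
  commands=[
    [0,0,0,0,0,-0.001,0],
    [0,0,0,0,0,-0.0015,0],
    [0,0,0,0,0,-0.0015,100],
    [0,0,0,0,0,-0.0015,100],
    [0,0,0,0,0,-0.0015,100],
  ],
)

```text
time: 35.4
tool_pos: [0.4362, -0.4098, 0.0101]
ee_rot: [3.141, -0.0, -0.03]
wrist_force: [-0.2, -1.2, -0.0]
width: 0.0745
finger_force: 0.0
```

Call:
apply_moves(
  commands=[
    [0,0,0,0,0,0,100],
    [0,0,0,0,0,0,100],
    [0,0,0,0,0,0.02,100],
    [0,0,0,0,0,0.06,100],
    [0,0,0,0,0,0.108,100],
  ],
)

```text
time: 35.9
tool_pos: [0.4349, -0.4084, 0.1166]
ee_rot: [-3.138, 0.004, -0.03]
wrist_force: [0.2, -0.8, 0.3]
width: 0.0946
finger_force: 0.0
```

Call:
apply_moves(
  commands=[
    [0,0,0,-0.02,0.045,0,100],
    [0,0,0,-0.04,0.09,0,100],
    [0,0,0,-0.06,0.135,0,100],
    [0,0,0,-0.08,0.18,0,100],
    [0,0,0,-0.1,0.225,0,100],
  ],
)

```text
time: 36.4
tool_pos: [0.3351, -0.1831, 0.1179]
ee_rot: [3.142, -0.0, -0.031]
wrist_force: [0.9, 0.2, 0.4]
width: 0.0936
finger_force: 0.0
```

```bash
python3 - <<'E'
from h import *
o=get_obs();print(o["tool_pos"],o["ee_rot"],o["time"])
meters(["yellow","red"]); meters(["green"],.004,dict(green=(.464,-.41)))
s=snapshot("top");save(s,"pics/t5.png")
cv2.imwrite("pics/c5.png",cv2.resize(s["pixels"][100:320,140:500][...,::-1],(800,489),interpolation=cv2.INTER_CUBIC))
E
```

```text
[ 0.3350943  -0.18309846  0.11792166] [ 3.14157960e+00 -4.76409898e-04 -3.08440672e-02] 36.4
yellow top [0.4173 0.296  0.0769 0.8491]
yellow scene [0.4115 0.2923 0.0753 0.8729]
red top [ 0.4469  0.4499 -0.054   0.9131]
red scene [ 4.406e-01  4.489e-01 -1.000e-04  7.725e-01]
green top [ 0.4667 -0.4102 -0.0281  0.9007]
green scene [ 0.4601 -0.4152  0.0306  0.9047]
```

View pics/c5.png

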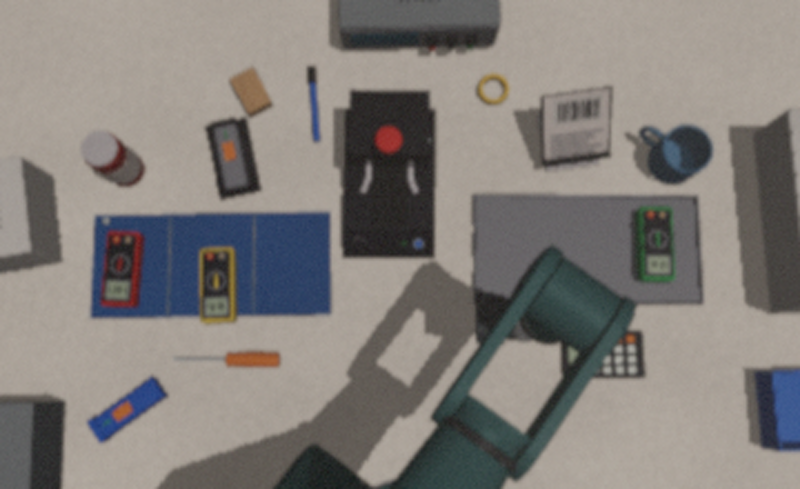

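Yellow has been knocked to about (0.415, 0.295), seen at (218,285) in the crop and turned slightly. Green lies flat in the tray. Next is yellow at its new pose.

Call:
apply_moves(
  commands=[
    [0,0,0,0,0.045,0,100],
    [0,0,0,0,0.09,0,100],
    [0,0,0.02,0.01,0.135,0,100],
    [0,0,0.05,0.02,0.18,0,100],
    [0,0,0.08,0.03,0.225,0,100],
  ],
)

```text
time: 37.55
tool_pos: [0.3664, 0.0419, 0.1183]
ee_rot: [3.141, -0.001, 0.05]
wrist_force: [1.3, -0.4, -0.4]
width: 0.0938
finger_force: 0.0
```

Call:
apply_moves(
  commands=[
    [0,0,0,0.01,0.045,0,100],
    [0,0,0,0.02,0.09,0,100],
    [0,0,0,0.02,0.135,0,100],
    [0,0,0,0.02,0.18,0,100],
    [0,0,0,0.02,0.225,0,100],
  ],
)

```text
time: 38.05
tool_pos: [0.3861, 0.2673, 0.1179]
ee_rot: [3.141, -0.0, 0.05]
wrist_force: [0.6, -0.9, -0.1]
width: 0.0941
finger_force: 0.0
```

Call:
apply_moves(
  commands=[
    [0,0,0,0,0.028,0,100],
    [0,0,0,0,0.028,-0.04,100],
    [0,0,0,0,0.028,-0.08,100],
    [0,0,0,0,0.028,-0.1,100],
    [0,0,0,0,0.028,-0.1105,80],
  ],
)

```text
time: 38.55
tool_pos: [0.3845, 0.2924, 0.0046]
ee_rot: [3.139, 0.005, 0.05]
wrist_force: [-0.3, 0.1, 0.3]
width: 0.0889
finger_force: 0.0
```

Call:
apply_moves(
  commands=[
    [0,0,0,0,0,0,0],
    [0,0,0,0,0,0,0],
    [0,0,0,0,0,0,0],
    [0,0,0,0,0,0,0],
    [0,0,0,0,0,0,0],
  ],
)

```text
time: 39.05
tool_pos: [0.3871, 0.2937, 0.0089]
ee_rot: [-3.141, -0.003, 0.05]
wrist_force: [0.2, -0.5, 2.9]
width: 0.0538
finger_force: 29.8
```

Call:
apply_moves(
  commands=[
    [0,0,0,0,0,0,0],
    [0,0,0,0,0,0,0],
    [0,0,0,0,0,0,0],
    [0,0,0,0,0,0,0],
    [0,0,0,0,0,0,0],
  ],
)

```text
time: 39.55
tool_pos: [0.3871, 0.2937, 0.0089]
ee_rot: [-3.141, -0.002, 0.05]
wrist_force: [-0.1, -1.3, 5.1]
width: 0.0538
finger_force: 29.9
```

Call:
apply_moves(
  commands=[
    [0,0,0,0,0,0.01,0],
    [0,0,0,0,0,0.03,0],
    [0,0,0,0,0,0.06,0],
    [0,0,0,0,0,0.08,0],
    [0,0,0,0,0,0.08,0],
  ],
)

```text
time: 40.05
tool_pos: [0.3878, 0.2944, 0.0908]
ee_rot: [-3.139, -0.006, 0.05]
wrist_force: [1.0, 0.6, -1.1]
width: 0.0541
finger_force: 29.8
```

Call:
apply_moves(
  commands=[
    [0,0,-0.02,0,-0.045,0,0],
    [0,0,-0.04,0.005,-0.09,0,0],
    [0,0,-0.06,0.01,-0.135,0,0],
    [0,0,-0.08,0.02,-0.18,0,0],
    [0,0,-0.08,0.035,-0.225,0,0],
  ],
)

```text
time: 40.55
tool_pos: [0.4194, 0.0668, 0.0857]
ee_rot: [3.142, 0.003, -0.03]
wrist_force: [0.6, 0.4, -1.7]
width: 0.0536
finger_force: 29.8
```

Call:
apply_moves(
  commands=[
    [0,0,0,0.02,-0.035,0,0],
    [0,0,0,0.0465,-0.05,0,0],
    [0,0,0,0.0615,-0.05,-0.01,0],
    [0,0,0,0.0615,-0.05,-0.025,0],
    [0,0,0,0.0615,-0.05,-0.04,0],
  ],
)

```text
time: 41.05
tool_pos: [0.4817, 0.018, 0.0451]
ee_rot: [-3.141, 0.003, -0.031]
wrist_force: [-0.3, -0.2, -2.8]
width: 0.0537
finger_force: 29.8
```

Call:
apply_moves(
  commands=[
    [0,0,0,0,0,-0.005,0],
    [0,0,0,0,0,-0.0095,0],
    [0,0,0,0,0,-0.0095,0],
    [0,0,0,0.005,0,-0.0095,0],
    [0,0,0,0.01,0,-0.0095,0],
  ],
)

```text
time: 41.55
tool_pos: [0.4936, 0.0183, 0.0388]
ee_rot: [3.141, -0.002, -0.03]
wrist_force: [0.3, 0.6, -0.7]
width: 0.0536
finger_force: 29.8
```

Call:
apply_moves(
  commands=[
    [0,0,0,0.006,0,0,0],
    [0,0,0,0.012,0,0,0],
    [0,0,0,0.018,-0.0005,0,0],
    [0,0,0,0.024,-0.0005,0,0],
    [0,0,0,0.03,-0.001,0,0],
  ],
)

```text
time: 42.05
tool_pos: [0.5231, 0.0173, 0.0379]
ee_rot: [3.142, 0.0, -0.03]
wrist_force: [-0.1, -0.4, -1.5]
width: 0.0539
finger_force: 29.8
```

Call:
apply_moves(
  commands=[
    [0,0,0,0.003,0,0,0],
    [0,0,0,0.005,0,0,0],
    [0,0,0,0.007,-0.0005,0,0],
    [0,0,0,0.0085,-0.0005,0,0],
    [0,0,0,0.0085,-0.0005,0,0],
  ],
)

```text
time: 42.55
tool_pos: [0.5311, 0.0168, 0.038]
ee_rot: [3.141, -0.0, -0.03]
wrist_force: [0.5, 0.7, -2.4]
width: 0.0537
finger_force: 29.8
```

Call:
apply_moves(
  commands=[
    [0,0,0,0.001,0,0,0],
    [0,0,0,0.002,0,0,0],
    [0,0,0,0.003,0,0,0],
    [0,0,0,0.003,0,0,0],
    [0,0,0,0.003,0,0,0],
  ],
)

```text
time: 43.05
tool_pos: [0.5341, 0.0168, 0.038]
ee_rot: [3.142, 0.0, -0.03]
wrist_force: [-0.3, 0.1, -1.3]
width: 0.054
finger_force: 29.8
```

Call:
apply_moves(
  commands=[
    [0,0,0,0.0005,0,0,0],
    [0,0,0,0.001,0,0,0],
    [0,0,0,0.002,0,0,0],
    [0,0,0,0.002,0,0,0],
    [0,0,0,0.002,0,0,0],
  ],
)

```text
time: 43.55
tool_pos: [0.5355, 0.0168, 0.0378]
ee_rot: [3.141, 0.002, -0.03]
wrist_force: [-2.3, -0.3, -1.5]
width: 0.054
finger_force: 29.8
```

Call:
apply_moves(
  commands=[
    [0,0,0,0.0005,0,0,0],
    [0,0,0,0.001,0,0,0],
    [0,0,0,0.0015,0,0,0],
    [0,0,0,0.0015,0,0,0],
    [0,0,0,0.0015,0,0,0],
  ],
)

```text
time: 44.05
tool_pos: [0.5355, 0.0167, 0.0377]
ee_rot: [3.141, 0.005, -0.03]
wrist_force: [-7.3, -0.8, 1.0]
width: 0.0537
finger_force: 29.8
```

Same contact point as for green. I back off, release, press and hold as before.

Call:
apply_moves(
  commands=[
    [0,0,0,-0.0035,0,0,0],
    [0,0,0,-0.0035,0,0,0],
    [0,0,0,-0.0035,0,-0.0015,0],
    [0,0,0,-0.0035,0,-0.0025,0],
    [0,0,0,-0.0035,0,-0.0025,0],
  ],
)

```text
time: 44.55
tool_pos: [0.5348, 0.0168, 0.036]
ee_rot: [3.142, -0.001, -0.03]
wrist_force: [-0.8, 0.0, 0.2]
width: 0.054
finger_force: 29.8
```

Call:
apply_moves(
  commands=[
    [0,0,0,0,0,0,100],
    [0,0,0,0,0,0,100],
    [0,0,0,0,0,0,100],
    [0,0,0,0,0,0,100],
    [0,0,0,0,0,0,100],
  ],
)

```text
time: 45.05
tool_pos: [0.5341, 0.0168, 0.0355]
ee_rot: [3.141, -0.0, -0.03]
wrist_force: [-0.1, -0.2, 0.9]
width: 0.0908
finger_force: 0.0
```

Call:
apply_moves(
  commands=[
    [0,0,0,0,0,0,100],
    [0,0,0,0,0,0.02,100],
    [0,0,0,0,0,0.06,100],
    [0,0,0,0,0,0.1,60],
    [0,0,0,0,0,0.145,0],
  ],
)

```text
time: 45.55
tool_pos: [0.5333, 0.0168, 0.181]
ee_rot: [-3.142, 0.002, -0.03]
wrist_force: [0.6, -0.1, -0.3]
width: 0.0815
finger_force: 0.0
```

Call:
apply_moves(
  commands=[
    [0,0,0,0,0,0.025,0],
    [0,0,0,0.025,0,0.025,0],
    [0,0,0,0.05,-0.001,0.025,0],
    [0,0,0,0.075,-0.0025,0.025,0],
    [0,0,0,0.075,-0.0025,0.025,0],
  ],
)

```text
time: 46.05
tool_pos: [0.6107, 0.014, 0.2041]
ee_rot: [3.141, 0.001, -0.03]
wrist_force: [0.7, 0.8, -1.2]
width: 0.0415
finger_force: 0.0
```

Call:
apply_moves(
  commands=[
    [0,0,0,0,0,0,0],
    [0,0,0,0,0,0,0],
    [0,0,0,0,0,0,0],
    [0,0,0,0,0,0,0],
    [0,0,0,0,0,-0.01,0],
  ],
)

```text
time: 46.55
tool_pos: [0.6097, 0.0143, 0.1974]
ee_rot: [3.141, -0.004, -0.03]
wrist_force: [0.2, 0.2, 0.3]
width: 0.0026
finger_force: 0.0
```

Call:
apply_moves(
  commands=[
    [0,0,0,0,0,-0.01,0],
    [0,0,0,0,0,-0.015,0],
    [0,0,0,0,0,-0.02,0],
    [0,0,0,0,0,-0.025,0],
    [0,0,0,0,0,-0.03,0],
  ],
)

```text
time: 47.05
tool_pos: [0.6087, 0.0143, 0.1673]
ee_rot: [3.141, -0.0, -0.03]
wrist_force: [-3.3, 0.2, 9.8]
width: 0.0003
finger_force: 5.0
```

Call:
apply_moves(
  commands=[
    [0,0,0,0,0,-0.002,0],
    [0,0,0,0,0,-0.004,0],
    [0,0,0,0,0,-0.006,0],
    [0,0,0,0,0,-0.008,0],
    [0,0,0,0,0,-0.01,0],
  ],
)

```text
time: 47.55
tool_pos: [0.6088, 0.0143, 0.162]
ee_rot: [3.141, -0.004, -0.03]
wrist_force: [-10.5, 0.4, 26.5]
width: 0.0006
finger_force: 13.2
```

Call:
apply_moves(
  commands=[
    [0,0,0,0,0,0,0],
    [0,0,0,0,0,0,0],
    [0,0,0,0,0,0,0],
    [0,0,0,0,0,0,0],
    [0,0,0,0,0,0,0],
  ],
)

```text
time: 48.05
tool_pos: [0.6088, 0.0143, 0.1621]
ee_rot: [3.141, -0.004, -0.03]
wrist_force: [-8.7, 0.2, 20.8]
width: 0.0
finger_force: 10.5
```

Call:
apply_moves(
  commands=[
    [0,0,0,0,0,0,0],
    [0,0,0,0,0,0,0],
    [0,0,0,0,0,0,0],
    [0,0,0,0,0,0,0],
    [0,0,0,0,0,0,0],
  ],
)

```text
time: 48.55
tool_pos: [0.6088, 0.0143, 0.1621]
ee_rot: [3.141, -0.004, -0.03]
wrist_force: [-8.9, 0.9, 21.1]
width: 0.0004
finger_force: 10.5
```

Call:
apply_moves(
  commands=[
    [0,0,0,0,0,0,0],
    [0,0,0,0,0,0,0],
    [0,0,0,0,0,0,0],
    [0,0,0,0,0,0,0],
    [0,0,0,0,0,0,0],
  ],
)

```text
time: 49.05
tool_pos: [0.6088, 0.0143, 0.1621]
ee_rot: [3.141, -0.004, -0.03]
wrist_force: [-9.3, -0.3, 21.7]
width: 0.0006
finger_force: 10.5
```

Call:
apply_moves(
  commands=[
    [0,0,0,0,0,0.01,0],
    [0,0,0,0,0,0.025,0],
    [0,0,0,0,0,0.045,0],
    [0,0,0,0,0,0.065,0],
    [0,0,0,-0.025,0.001,0.065,100],
  ],
)

```text
time: 49.55
tool_pos: [0.5866, 0.015, 0.2225]
ee_rot: [3.141, -0.005, -0.03]
wrist_force: [-0.1, 0.3, -0.0]
width: 0.0053
finger_force: 0.0
```

Call:
apply_moves(
  commands=[
    [0,0,0,-0.025,0.001,0,100],
    [0,0,0,-0.05,0.0015,0,100],
    [0,0,0,-0.05,0.0015,0,100],
    [0,0,0,-0.05,0.0015,-0.03,100],
    [0,0,0,-0.05,0.0015,-0.06,100],
  ],
)

```text
time: 50.05
tool_pos: [0.5356, 0.0167, 0.1608]
ee_rot: [3.141, -0.004, -0.03]
wrist_force: [-0.1, -0.2, -0.6]
width: 0.0452
finger_force: 0.0
```

Call:
apply_moves(
  commands=[
    [0,0,0,0,0,0,100],
    [0,0,0,0,0,-0.02,100],
    [0,0,0,0,0,-0.04,100],
    [0,0,0,0,0,-0.04,100],
    [0,0,0,0,0,-0.04,100],
  ],
)

```text
time: 50.55
tool_pos: [0.5349, 0.0167, 0.1214]
ee_rot: [3.141, -0.001, -0.03]
wrist_force: [0.2, 0.1, 1.1]
width: 0.0855
finger_force: 0.0
```

Call:
apply_moves(
  commands=[
    [0,0,0,0,0,-0.025,100],
    [0,0,0,0,0,-0.05,100],
    [0,0,0,0,0,-0.07,100],
    [0,0,0,0,0,-0.08,100],
    [0,0,0,0,0,-0.085,60],
  ],
)

```text
time: 51.05
tool_pos: [0.5348, 0.0167, 0.036]
ee_rot: [3.141, -0.001, -0.03]
wrist_force: [0.8, -0.1, -0.1]
width: 0.0892
finger_force: 0.0
```

Call:
apply_moves(
  commands=[
    [0,0,0,0,0,0,0],
    [0,0,0,0,0,0,0],
    [0,0,0,0,0,0,0],
    [0,0,0,0,0,0,0],
    [0,0,0,0,0,0,0],
  ],
)

```text
time: 51.55
tool_pos: [0.5346, 0.0167, 0.0363]
ee_rot: [3.141, -0.001, -0.03]
wrist_force: [0.0, -0.5, 1.6]
width: 0.0539
finger_force: 29.9
```

Call:
apply_moves(
  commands=[
    [0,0,0,0,0,0,0],
    [0,0,0,0,0,0.0015,0],
    [0,0,0,-0.01,0,0.0015,0],
    [0,0,0,-0.03,0.001,0.0015,0],
    [0,0,0,-0.05,0.0015,0.0015,0],
  ],
)

```text
time: 52.05
tool_pos: [0.4828, 0.0183, 0.0364]
ee_rot: [3.142, 0.001, -0.03]
wrist_force: [0.6, -0.4, -1.3]
width: 0.0537
finger_force: 29.8
```

Call:
apply_moves(
  commands=[
    [0,0,0,-0.005,0,0.02,0],
    [0,0,0,-0.01,0,0.055,0],
    [0,0,0,-0.02,-0.03,0.08,0],
    [0,0,0,-0.03,-0.075,0.08,0],
    [0,0,0,-0.04,-0.12,0.08,0],
  ],
)

```text
time: 52.55
tool_pos: [0.4433, -0.1024, 0.1178]
ee_rot: [3.141, -0.001, -0.028]
wrist_force: [0.6, -0.5, -1.5]
width: 0.0542
finger_force: 29.8
```

Call:
apply_moves(
  commands=[
    [0,0,0,-0.008,-0.047,0,0],
    [0,0,0,-0.008,-0.094,0,0],
    [0,0,0,-0.008,-0.141,0,0],
    [0,0,0,-0.008,-0.188,0,0],
    [0,0,0,-0.008,-0.203,-0.01,0],
  ],
)

```text
time: 53.05
tool_pos: [0.4353, -0.309, 0.1075]
ee_rot: [3.139, -0.001, -0.034]
wrist_force: [0.9, 0.5, -2.3]
width: 0.0538
finger_force: 29.8
```

Call:
apply_moves(
  commands=[
    [0,0,0,0,0,-0.03,0],
    [0,0,0,0,0,-0.06,0],
    [0,0,0,0,0,-0.08,0],
    [0,0,0,0,0,-0.09,0],
    [0,0,0,0,0,-0.094,0],
  ],
)

```text
time: 53.55
tool_pos: [0.4349, -0.3032, 0.0112]
ee_rot: [-3.139, 0.003, -0.03]
wrist_force: [0.5, 0.8, -1.4]
width: 0.0537
finger_force: 29.8
```

Call:
apply_moves(
  commands=[
    [0,0,0,0,0,-0.001,0],
    [0,0,0,0,0,-0.0025,0],
    [0,0,0,0,0,-0.003,0],
    [0,0,0,0,0,-0.003,0],
    [0,0,0,0,0,-0.003,0],
  ],
)

```text
time: 54.05
tool_pos: [0.4364, -0.305, 0.0106]
ee_rot: [3.141, -0.001, -0.03]
wrist_force: [-0.4, -0.2, -1.1]
width: 0.0539
finger_force: 29.8
```

Call:
apply_moves(
  commands=[
    [0,0,0,0,0,0,100],
    [0,0,0,0,0,0,100],
    [0,0,0,0,0,0,100],
    [0,0,0,0,0,0,100],
    [0,0,0,0,0,0,100],
  ],
)

```text
time: 54.55
tool_pos: [0.4362, -0.3048, 0.0101]
ee_rot: [3.141, -0.0, -0.03]
wrist_force: [0.1, -0.7, -0.3]
width: 0.0906
finger_force: 0.0
```

Call:
apply_moves(
  commands=[
    [0,0,0,0,0,0.02,100],
    [0,0,0,0,0,0.06,100],
    [0,0,0,0,0,0.108,100],
    [0,0,0,-0.02,0.04,0.108,100],
    [0,0,0,-0.04,0.08,0.108,100],
  ],
)

```text
time: 55.05
tool_pos: [0.3971, -0.2253, 0.1205]
ee_rot: [3.139, -0.004, -0.032]
wrist_force: [0.3, 1.1, -0.0]
width: 0.0936
finger_force: 0.0
```

Call:
apply_moves(
  commands=[
    [0,0,0,-0.01,0.045,0,100],
    [0,0,0,-0.02,0.09,0,100],
    [0,0,0,-0.03,0.135,0,100],
    [0,0,0,-0.04,0.18,0,100],
    [0,0,0,-0.04,0.2245,0,100],
  ],
)

```text
time: 55.55
tool_pos: [0.355, 0.0013, 0.1182]
ee_rot: [3.141, -0.001, -0.031]
wrist_force: [0.9, 0.9, 0.4]
width: 0.0939
finger_force: 0.0
```

```bash
python3 - <<'E'
from h import *
o=get_obs();print(o["tool_pos"],o["ee_rot"],o["time"])
meters(["red"]); meters(["green","yellow"],.004,dict(green=(.464,-.41),yellow=(.464,-.305)))
s=snapshot("top");save(s,"pics/t6.png")
cv2.imwrite("pics/c6.png",cv2.resize(s["pixels"][100:320,140:500][...,::-1],(800,489),interpolation=cv2.INTER_CUBIC))
E
```

```text
[0.35496968 0.00127053 0.11821756] [ 3.14136615e+00 -1.19680683e-03 -3.13469135e-02] 55.55
red top [ 0.447   0.449  -0.0751  0.9157]
red scene [0.4407 0.4494 0.0342 0.7427]
green top [ 0.4659 -0.4103 -0.0745  0.9487]
green scene [ 0.4596 -0.414   0.0087  0.9144]
yellow top [ 0.4675 -0.3067 -0.0258  0.8961]
yellow scene [ 0.463  -0.31    0.0145  0.8884]
```

View pics/c6.png

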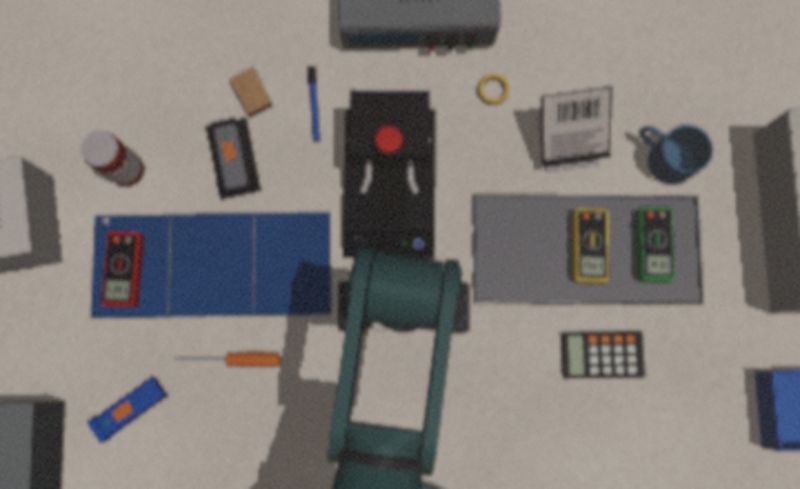

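Green and yellow lie flat in the tray, red is still at about (122,268) in the crop, and the nest is empty. Red is next.

Call:
apply_moves(
  commands=[
    [0,0,0,0.01,0.045,0.02,100],
    [0,0,0,0.02,0.09,0.04,100],
    [0,0,-0.01,0.03,0.135,0.04,100],
    [0,0,-0.02,0.04,0.18,0.04,100],
    [0,0,-0.03,0.05,0.225,0.04,100],
  ],
)

```text
time: 56.7
tool_pos: [0.4066, 0.2264, 0.1583]
ee_rot: [-3.142, -0.001, -0.061]
wrist_force: [0.8, -0.3, 0.0]
width: 0.0942
finger_force: 0.0
```

Call:
apply_moves(
  commands=[
    [0,0,0,0.003,0.045,0,100],
    [0,0,0,0.005,0.09,0,100],
    [0,0,0,0.008,0.135,0,100],
    [0,0,0,0.0105,0.18,0,100],
    [0,0,0,0.0105,0.225,0,100],
  ],
)

```text
time: 57.2
tool_pos: [0.417, 0.4513, 0.1575]
ee_rot: [3.141, 0.0, -0.061]
wrist_force: [0.1, -0.3, 0.5]
width: 0.094
finger_force: 0.0
```

Call:
apply_moves(
  commands=[
    [0,0,0,0,0,0,100],
    [0,0,0,0,0,-0.03,100],
    [0,0,0,0,0,-0.06,100],
    [0,0,0,0,0,-0.09,100],
    [0,0,0,0,0,-0.11,100],
  ],
)

```text
time: 57.7
tool_pos: [0.416, 0.4476, 0.0452]
ee_rot: [3.138, 0.003, -0.061]
wrist_force: [-0.5, 1.1, -0.3]
width: 0.0942
finger_force: 0.0
```

```bash
python3 - <<'E'
from h import *
o=get_obs();print(o["tool_pos"],o["ee_rot"],o["joint_positions"],o["wrist_force"],o["time"])
s=snapshot("scene");cv2.imwrite("pics/c7.png",cv2.resize(s["pixels"][200:350,400:600][...,::-1],(800,600),interpolation=cv2.INTER_CUBIC))
E
```

```text
[0.41602656 0.44763384 0.04523052] [ 3.13833192e+00  2.54712958e-03 -6.13708378e-02] [ 7.29505096e-01  3.05036722e-01  1.43829279e+00 -4.89021381e-04
  1.40237265e+00  2.36175107e+00] [-0.47838624  1.08722752 -0.30634912] 57.7
```

View pics/c7.png

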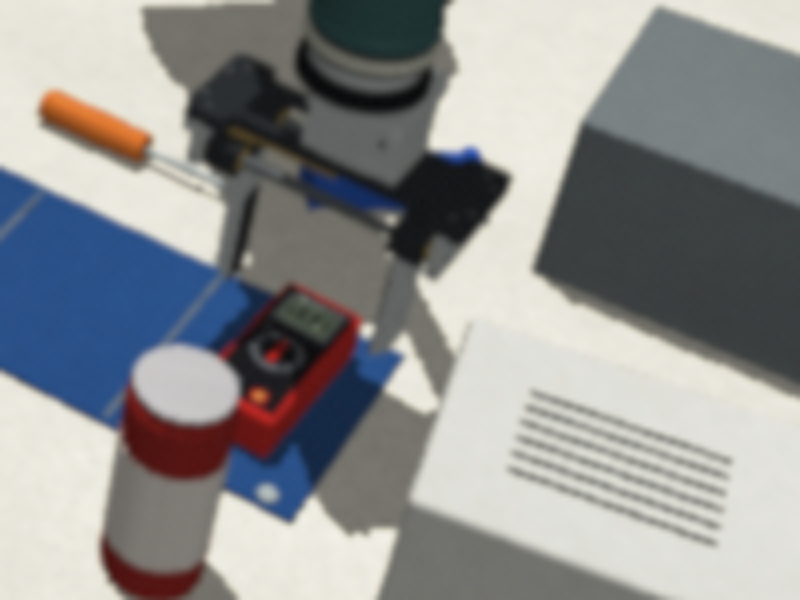

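The gripper straddles red, clear of the can and the white box. Grip and carry to the fixture.

Call:
apply_moves(
  commands=[
    [0,0,0,0,0,-0.015,100],
    [0,0,0,0,0,-0.03,100],
    [0,0,0,0,0,-0.038,100],
    [0,0,0,0,0,-0.0405,60],
    [0,0,0,0,0,-0.0405,0],
  ],
)

```text
time: 58.25
tool_pos: [0.4166, 0.4498, 0.0075]
ee_rot: [3.141, -0.0, -0.06]
wrist_force: [-0.9, -0.5, -0.6]
width: 0.0813
finger_force: 0.0
```

Call:
apply_moves(
  commands=[
    [0,0,0,0,0,0,0],
    [0,0,0,0,0,0,0],
    [0,0,0,0,0,0,0],
    [0,0,0,0,0,0,0],
    [0,0,0,0,0,0,0],
  ],
)

```text
time: 58.75
tool_pos: [0.4168, 0.4501, 0.0081]
ee_rot: [-3.141, -0.001, -0.06]
wrist_force: [-1.1, 0.7, 2.5]
width: 0.0538
finger_force: 30.0
```

Call:
apply_moves(
  commands=[
    [0,0,0,0,0,0,0],
    [0,0,0,0,0,0.01,0],
    [0,0,0,0,0,0.03,0],
    [0,0,0,0,0,0.06,0],
    [0,0,0,0,0,0.08,0],
  ],
)

```text
time: 59.25
tool_pos: [0.4168, 0.4498, 0.0892]
ee_rot: [-3.141, -0.001, -0.06]
wrist_force: [0.1, 0.2, -1.9]
width: 0.0537
finger_force: 30.0
```

Call:
apply_moves(
  commands=[
    [0,0,0,0,-0.03,0,0],
    [0,0,0,0,-0.075,0,0],
    [0,0,0.01,0,-0.12,0,0],
    [0,0,0.02,0,-0.165,0,0],
    [0,0,0.03,0,-0.21,0,0],
  ],
)

```text
time: 59.75
tool_pos: [0.4159, 0.2379, 0.0874]
ee_rot: [3.141, 0.001, -0.029]
wrist_force: [0.4, -0.7, -0.3]
width: 0.0538
finger_force: 30.0
```

Call:
apply_moves(
  commands=[
    [0,0,0,0,-0.045,0,0],
    [0,0,0,0,-0.09,0,0],
    [0,0,0,0,-0.135,0,0],
    [0,0,0,0.01,-0.175,0,0],
    [0,0,0,0.02,-0.2065,0,0],
  ],
)

```text
time: 60.25
tool_pos: [0.436, 0.031, 0.0877]
ee_rot: [3.141, 0.0, -0.032]
wrist_force: [0.3, 0.5, -1.3]
width: 0.0535
finger_force: 30.0
```

Call:
apply_moves(
  commands=[
    [0,0,0,0.02,-0.015,0,0],
    [0,0,0,0.046,-0.015,0,0],
    [0,0,0,0.046,-0.015,-0.01,0],
    [0,0,0,0.046,-0.015,-0.025,0],
    [0,0,0,0.046,-0.015,-0.04,0],
  ],
)

```text
time: 60.75
tool_pos: [0.4817, 0.0184, 0.0466]
ee_rot: [3.141, 0.002, -0.03]
wrist_force: [-0.2, 0.5, -2.4]
width: 0.054
finger_force: 30.0
```

Call:
apply_moves(
  commands=[
    [0,0,0,0,0,-0.005,0],
    [0,0,0,0,0,-0.0095,0],
    [0,0,0,0,0,-0.0095,0],
    [0,0,0,0.005,0,-0.0095,0],
    [0,0,0,0.01,0,-0.0095,0],
  ],
)

```text
time: 61.25
tool_pos: [0.4936, 0.0183, 0.0389]
ee_rot: [3.141, -0.002, -0.03]
wrist_force: [0.2, -1.2, -1.1]
width: 0.0539
finger_force: 30.0
```

Call:
apply_moves(
  commands=[
    [0,0,0,0.006,0,0,0],
    [0,0,0,0.012,0,0,0],
    [0,0,0,0.018,-0.0005,0,0],
    [0,0,0,0.024,-0.0005,0,0],
    [0,0,0,0.03,-0.001,0,0],
  ],
)

```text
time: 61.75
tool_pos: [0.5232, 0.0173, 0.0379]
ee_rot: [3.141, 0.0, -0.03]
wrist_force: [0.7, 0.3, -2.3]
width: 0.0537
finger_force: 30.0
```

Call:
apply_moves(
  commands=[
    [0,0,0,0.003,0,0,0],
    [0,0,0,0.005,0,0,0],
    [0,0,0,0.007,-0.0005,0,0],
    [0,0,0,0.0085,-0.0005,0,0],
    [0,0,0,0.0085,-0.0005,0,0],
  ],
)

```text
time: 62.25
tool_pos: [0.5312, 0.0168, 0.038]
ee_rot: [3.142, -0.0, -0.03]
wrist_force: [0.5, -0.5, -1.1]
width: 0.0537
finger_force: 30.0
```

Call:
apply_moves(
  commands=[
    [0,0,0,0.001,0,0,0],
    [0,0,0,0.002,0,0,0],
    [0,0,0,0.003,0,0,0],
    [0,0,0,0.003,0,0,0],
    [0,0,0,0.003,0,0,0],
  ],
)

```text
time: 62.75
tool_pos: [0.5341, 0.0168, 0.038]
ee_rot: [3.142, -0.0, -0.03]
wrist_force: [0.1, 0.4, -1.7]
width: 0.0537
finger_force: 30.0
```

Call:
apply_moves(
  commands=[
    [0,0,0,0.0005,0,0,0],
    [0,0,0,0.001,0,0,0],
    [0,0,0,0.002,0,0,0],
    [0,0,0,0.002,0,0,0],
    [0,0,0,0.002,0,0,0],
  ],
)

```text
time: 63.25
tool_pos: [0.5354, 0.0169, 0.0379]
ee_rot: [3.142, 0.002, -0.03]
wrist_force: [-2.8, 0.3, 0.4]
width: 0.0535
finger_force: 30.0
```

Call:
apply_moves(
  commands=[
    [0,0,0,0.0005,0,0,0],
    [0,0,0,0.001,0,0,0],
    [0,0,0,0.0015,0,0,0],
    [0,0,0,0.0015,0,0,0],
    [0,0,0,0.0015,0,0,0],
  ],
)

```text
time: 63.75
tool_pos: [0.5354, 0.0169, 0.0377]
ee_rot: [3.142, 0.005, -0.03]
wrist_force: [-8.0, -0.2, 3.3]
width: 0.0537
finger_force: 30.0
```

Same contact again, so I repeat the release, press and hold.

Call:
apply_moves(
  commands=[
    [0,0,0,-0.0035,0,0,0],
    [0,0,0,-0.0035,0,0,0],
    [0,0,0,-0.0035,0,-0.0015,0],
    [0,0,0,-0.0035,0,-0.0025,0],
    [0,0,0,-0.0035,0,-0.0025,0],
  ],
)

```text
time: 64.25
tool_pos: [0.5342, 0.0168, 0.0353]
ee_rot: [3.142, -0.0, -0.03]
wrist_force: [-0.1, 0.8, -2.6]
width: 0.0539
finger_force: 30.0
```

Call:
apply_moves(
  commands=[
    [0,0,0,0,0,0,100],
    [0,0,0,0,0,0,100],
    [0,0,0,0,0,0,100],
    [0,0,0,0,0,0,100],
    [0,0,0,0,0,0,100],
  ],
)

```text
time: 64.75
tool_pos: [0.5342, 0.0168, 0.0357]
ee_rot: [3.141, -0.0, -0.03]
wrist_force: [-0.1, -0.3, 0.6]
width: 0.0901
finger_force: 0.0
```

Call:
apply_moves(
  commands=[
    [0,0,0,0,0,0,100],
    [0,0,0,0,0,0.02,100],
    [0,0,0,0,0,0.06,100],
    [0,0,0,0,0,0.1,60],
    [0,0,0,0,0,0.145,0],
  ],
)

```text
time: 65.25
tool_pos: [0.5333, 0.0169, 0.1811]
ee_rot: [3.142, 0.002, -0.03]
wrist_force: [0.1, 0.1, -0.3]
width: 0.0816
finger_force: 0.0
```

Call:
apply_moves(
  commands=[
    [0,0,0,0,0,0.025,0],
    [0,0,0,0.025,0,0.025,0],
    [0,0,0,0.05,-0.001,0.025,0],
    [0,0,0,0.075,-0.0025,0.025,0],
    [0,0,0,0.075,-0.0025,0.025,0],
  ],
)

```text
time: 65.75
tool_pos: [0.6107, 0.014, 0.2041]
ee_rot: [3.141, 0.001, -0.03]
wrist_force: [-0.0, 0.2, -0.2]
width: 0.0415
finger_force: 0.0
```

Call:
apply_moves(
  commands=[
    [0,0,0,0,0,0,0],
    [0,0,0,0,0,0,0],
    [0,0,0,0,0,0,0],
    [0,0,0,0,0,0,0],
    [0,0,0,0,0,-0.01,0],
  ],
)

```text
time: 66.25
tool_pos: [0.6097, 0.0143, 0.1974]
ee_rot: [3.141, -0.004, -0.03]
wrist_force: [0.5, 0.0, 1.0]
width: 0.002
finger_force: 0.0
```

Call:
apply_moves(
  commands=[
    [0,0,0,0,0,-0.01,0],
    [0,0,0,0,0,-0.015,0],
    [0,0,0,0,0,-0.02,0],
    [0,0,0,0,0,-0.025,0],
    [0,0,0,0,0,-0.03,0],
  ],
)

```text
time: 66.75
tool_pos: [0.6086, 0.0143, 0.1673]
ee_rot: [3.141, -0.0, -0.03]
wrist_force: [-3.4, -0.1, 10.6]
width: 0.0004
finger_force: 5.0
```

Call:
apply_moves(
  commands=[
    [0,0,0,0,0,-0.002,0],
    [0,0,0,0,0,-0.004,0],
    [0,0,0,0,0,-0.006,0],
    [0,0,0,0,0,-0.008,0],
    [0,0,0,0,0,-0.01,0],
  ],
)

```text
time: 67.25
tool_pos: [0.6088, 0.0143, 0.1621]
ee_rot: [3.141, -0.004, -0.03]
wrist_force: [-10.1, 0.6, 26.5]
width: 0.0005
finger_force: 13.2
```

Call:
apply_moves(
  commands=[
    [0,0,0,0,0,0,0],
    [0,0,0,0,0,0,0],
    [0,0,0,0,0,0,0],
    [0,0,0,0,0,0,0],
    [0,0,0,0,0,0,0],
  ],
)

```text
time: 67.75
tool_pos: [0.6088, 0.0143, 0.1621]
ee_rot: [3.141, -0.004, -0.03]
wrist_force: [-9.4, -0.1, 20.2]
width: 0.0009
finger_force: 10.5
```

Call:
apply_moves(
  commands=[
    [0,0,0,0,0,0,0],
    [0,0,0,0,0,0,0],
    [0,0,0,0,0,0,0],
    [0,0,0,0,0,0,0],
    [0,0,0,0,0,0,0],
  ],
)

```text
time: 68.25
tool_pos: [0.6088, 0.0143, 0.1621]
ee_rot: [3.141, -0.004, -0.03]
wrist_force: [-9.2, 0.4, 20.4]
width: 0.0005
finger_force: 10.5
```

Call:
apply_moves(
  commands=[
    [0,0,0,0,0,0,0],
    [0,0,0,0,0,0,0],
    [0,0,0,0,0,0,0],
    [0,0,0,0,0,0,0],
    [0,0,0,0,0,0,0],
  ],
)

```text
time: 68.75
tool_pos: [0.6088, 0.0143, 0.1621]
ee_rot: [3.141, -0.004, -0.03]
wrist_force: [-9.1, 0.9, 20.3]
width: 0.0003
finger_force: 10.5
```

Call:
apply_moves(
  commands=[
    [0,0,0,0,0,0.01,0],
    [0,0,0,0,0,0.025,0],
    [0,0,0,0,0,0.045,0],
    [0,0,0,0,0,0.065,0],
    [0,0,0,-0.025,0.001,0.065,100],
  ],
)

```text
time: 69.25
tool_pos: [0.5865, 0.0149, 0.2225]
ee_rot: [3.141, -0.005, -0.03]
wrist_force: [0.5, 0.9, 0.1]
width: 0.0051
finger_force: 0.0
```

Call:
apply_moves(
  commands=[
    [0,0,0,-0.025,0.001,0,100],
    [0,0,0,-0.05,0.0015,0,100],
    [0,0,0,-0.05,0.0015,0,100],
    [0,0,0,-0.05,0.0015,-0.03,100],
    [0,0,0,-0.05,0.0015,-0.06,100],
  ],
)

```text
time: 69.75
tool_pos: [0.5356, 0.0167, 0.1608]
ee_rot: [3.141, -0.004, -0.03]
wrist_force: [-0.3, 1.0, -0.1]
width: 0.0452
finger_force: 0.0
```

Call:
apply_moves(
  commands=[
    [0,0,0,0,0,0,100],
    [0,0,0,0,0,-0.02,100],
    [0,0,0,0,0,-0.04,100],
    [0,0,0,0,0,-0.04,100],
    [0,0,0,0,0,-0.04,100],
  ],
)

```text
time: 70.25
tool_pos: [0.5349, 0.0167, 0.1214]
ee_rot: [3.141, -0.001, -0.03]
wrist_force: [0.3, -0.7, 0.1]
width: 0.0852
finger_force: 0.0
```

Call:
apply_moves(
  commands=[
    [0,0,0,0,0,-0.025,100],
    [0,0,0,0,0,-0.05,100],
    [0,0,0,0,0,-0.07,100],
    [0,0,0,0,0,-0.08,100],
    [0,0,0,0,0,-0.085,60],
  ],
)

```text
time: 70.75
tool_pos: [0.5348, 0.0167, 0.036]
ee_rot: [3.141, -0.001, -0.03]
wrist_force: [0.2, -0.3, -0.5]
width: 0.0889
finger_force: 0.0
```

Call:
apply_moves(
  commands=[
    [0,0,0,0,0,0,0],
    [0,0,0,0,0,0,0],
    [0,0,0,0,0,0,0],
    [0,0,0,0,0,0,0],
    [0,0,0,0,0,0,0],
  ],
)

```text
time: 71.25
tool_pos: [0.5346, 0.0167, 0.0363]
ee_rot: [3.141, -0.001, -0.03]
wrist_force: [-0.2, -0.3, 1.4]
width: 0.0539
finger_force: 30.0
```

Call:
apply_moves(
  commands=[
    [0,0,0,0,0,0,0],
    [0,0,0,0,0,0.0015,0],
    [0,0,0,-0.01,0,0.0015,0],
    [0,0,0,-0.03,0.001,0.0015,0],
    [0,0,0,-0.05,0.0015,0.0015,0],
  ],
)

```text
time: 71.75
tool_pos: [0.4828, 0.0184, 0.0364]
ee_rot: [3.142, 0.001, -0.03]
wrist_force: [0.0, 0.2, -0.9]
width: 0.0535
finger_force: 30.0
```

Call:
apply_moves(
  commands=[
    [0,0,0,-0.005,0,0.02,0],
    [0,0,0,-0.01,0,0.055,0],
    [0,0,0,-0.02,-0.03,0.08,0],
    [0,0,0,-0.03,-0.075,0.08,0],
    [0,0,0,-0.04,-0.12,0.08,0],
  ],
)

```text
time: 72.25
tool_pos: [0.4433, -0.1024, 0.1178]
ee_rot: [3.141, -0.002, -0.028]
wrist_force: [0.8, -0.7, -2.9]
width: 0.0538
finger_force: 30.0
```

Call:
apply_moves(
  commands=[
    [0,0,0,-0.008,-0.045,0,0],
    [0,0,0,-0.008,-0.085,0,0],
    [0,0,0,-0.008,-0.0985,0,0],
    [0,0,0,-0.008,-0.0985,0,0],
    [0,0,0,-0.008,-0.0985,-0.01,0],
  ],
)

```text
time: 72.75
tool_pos: [0.4366, -0.1996, 0.1076]
ee_rot: [-3.142, -0.002, -0.03]
wrist_force: [0.1, 0.7, -1.4]
width: 0.0538
finger_force: 30.0
```

Call:
apply_moves(
  commands=[
    [0,0,0,0,0,-0.03,0],
    [0,0,0,0,0,-0.06,0],
    [0,0,0,0,0,-0.08,0],
    [0,0,0,0,0,-0.09,0],
    [0,0,0,0,0,-0.094,0],
  ],
)

```text
time: 73.25
tool_pos: [0.4353, -0.1982, 0.0114]
ee_rot: [-3.14, 0.003, -0.028]
wrist_force: [-1.0, -0.7, -1.8]
width: 0.0537
finger_force: 30.0
```

Call:
apply_moves(
  commands=[
    [0,0,0,0,0,-0.001,0],
    [0,0,0,0,0,-0.0025,0],
    [0,0,0,0,0,-0.003,0],
    [0,0,0,0,0,-0.003,0],
    [0,0,0,0,0,-0.003,0],
  ],
)

```text
time: 73.75
tool_pos: [0.4364, -0.2005, 0.0106]
ee_rot: [3.141, -0.001, -0.03]
wrist_force: [0.3, 0.6, -2.3]
width: 0.0539
finger_force: 30.0
```

Call:
apply_moves(
  commands=[
    [0,0,0,0,0,0,100],
    [0,0,0,0,0,0,100],
    [0,0,0,0,0,0,100],
    [0,0,0,0,0,0,100],
    [0,0,0,0,0,0,100],
  ],
)

```text
time: 74.25
tool_pos: [0.4362, -0.2003, 0.0101]
ee_rot: [3.141, -0.0, -0.03]
wrist_force: [0.6, 0.2, 0.3]
width: 0.0902
finger_force: 0.0
```

Call:
apply_moves(
  commands=[
    [0,0,0,0,0,0.02,100],
    [0,0,0,0,0,0.06,100],
    [0,0,0,0,0,0.108,100],
    [0,0,0,-0.02,0.04,0.108,100],
    [0,0,0,-0.04,0.08,0.108,100],
  ],
)

```text
time: 74.75
tool_pos: [0.3972, -0.1205, 0.1204]
ee_rot: [3.14, -0.004, -0.032]
wrist_force: [-0.7, -0.2, -0.3]
width: 0.0941
finger_force: 0.0
```

Call:
apply_moves(
  commands=[
    [0,0,0,-0.015,0.04,0,100],
    [0,0,0,-0.03,0.08,0,100],
    [0,0,0,-0.04,0.12,0,100],
    [0,0,0,-0.04,0.12,0,100],
    [0,0,0,-0.04,0.12,0,100],
  ],
)

```text
time: 75.25
tool_pos: [0.3562, 0.0001, 0.1182]
ee_rot: [3.141, -0.001, -0.028]
wrist_force: [-0.1, -0.6, -1.3]
width: 0.0939
finger_force: 0.0
```

```bash
python3 - <<'E'
from h import *
o=get_obs();print(o["tool_pos"],o["wrist_force"],o["time"])
a=snapshot("top")["pixels"][100:320,140:500]
b=snapshot("scene")["pixels"][120:340,150:510]
cv2.imwrite("pics/c8.png",cv2.resize(np.vstack([a,b])[...,::-1],(490,600),interpolation=cv2.INTER_AREA))
meters(["green","yellow","red"],.004,dict(green=(.464,-.41),yellow=(.464,-.305),red=(.464,-.2)))
E
```

```text
[3.56172534e-01 1.01326681e-04 1.18231732e-01] [-0.09607105 -0.64304994 -1.25755972] 75.25
green top [ 0.465  -0.41   -0.0691  0.9117]
green scene [ 0.4604 -0.4132  0.0113  0.903 ]
yellow top [ 0.4687 -0.308  -0.0031  0.8341]
yellow scene [ 0.4598 -0.3091  0.0195  0.9016]
red top [ 0.4704 -0.1991 -0.0531  0.8278]
red scene [ 0.4605 -0.2055  0.0484  0.8686]
```

View pics/c8.png

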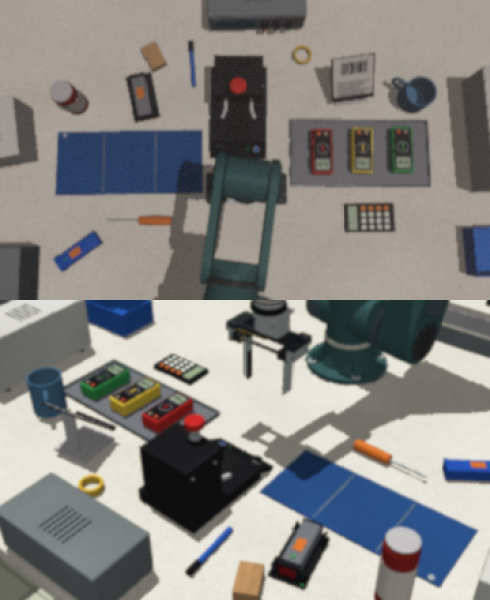

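All three meters lie flat and face up in the tray, the scanner is docked, the other things are untouched, and the gripper is clear. Handing in.

```bash
python3 -c "
from bench import *
print(close_job())"
```

```text
the job is handed in; nothing more can be done
None
```

The job is handed in, with no verdict returned: I held the scanner on the barcode for about 1.5 s and put it back in its dock. Green, yellow and red were then each pressed to the stop in that order, held for over a second, and laid flat and face up in the tray.

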